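# Load and restart the bench shaker

## Task

Stop the shaker by flipping the red toggle on the switch box over to the red off side until it clicks, then set every tube rack that is on the bench squarely in the middle of a rubber pad of its own and lay a white cover on each rack with its edges flush all round. When all the racks are loaded and covered, flip the toggle back to the green on side until it clicks. Never handle racks or covers while the switch is on, and leave the other things on the bench where they are.

Things in the scene. Friction and masses are not known exactly. Their poses are not given: they have to be found in the camera images.
- toggle (a joint): the red-tipped snap-over toggle on the grey switch box; 1.0 rad = on (leaning to the box's +x end, green dot), 0 = off (leaning to the box's -x end, red dot), 0.5 = upright. Its over-centre action holds it at either end (about 1.7 N at the tip to push it off its end, less towards the middle) and snaps it over by itself once past 0.5
- toggle_tip (a point): centre of the red ball (radius 10 mm) on the toggle's 10 mm thick steel lever; 60 mm from the pivot, which lies 47 mm above the bench over the switch box's origin, so the ball's centre is about 100 mm high and 29 mm to either side of the box's middle at the ends of its throw
- switch_box: the fixed grey switch box, 110 x 70 x 45 mm (x, y, z), origin at the centre of its underside; the toggle swings in its x-z plane: +x end is on (green dot), -x end is off (red dot)
- shaker: the fixed bench shaker, white with an aluminium platform 130 x 370 mm whose flat top is 60 mm above the bench; origin under its centre, y along its length; the three pads lie in a row along its y
- pad0 (a point): centre of black rubber pad 0 inlaid flush in the shaker's platform, top 60 mm above the bench; pad 60 x 88 mm (shaker's x, y), pads 120 mm apart
- pad1 (a point): centre of black rubber pad 1 inlaid flush in the shaker's platform, top 60 mm above the bench; pad 60 x 88 mm (shaker's x, y), pads 120 mm apart
- pad2 (a point): centre of black rubber pad 2 inlaid flush in the shaker's platform, top 60 mm above the bench; pad 60 x 88 mm (shaker's x, y), pads 120 mm apart
- rack_a: a loose blue tube rack with twelve pink tube caps (may be absent), 52 x 80 x 45 mm (x, y, z) over all, flat top and straight sides that can be gripped, about 0.28 kg; origin at the centre of its underside; a half turn makes no difference
- rack_b: a loose blue tube rack with twelve lavender tube caps (may be absent), 52 x 80 x 45 mm (x, y, z) over all, flat top and straight sides that can be gripped, about 0.28 kg; origin at the centre of its underside; a half turn makes no difference
- rack_c: a loose blue tube rack with twelve turquoise tube caps (may be absent), 52 x 80 x 45 mm (x, y, z) over all, flat top and straight sides that can be gripped, about 0.28 kg; origin at the centre of its underside; a half turn makes no difference
- cover_a: a loose flat white cover, 52 x 80 x 6 mm (x, y, z), same outline as a rack, with an orange grip bar on its middle 14 mm (x) x 44 mm (y) rising 28 mm above the plate; about 0.09 kg; flat underside, nothing locates it; origin at the centre of its underside; any cover fits any rack, a half turn makes no difference; there are always three, so one may be left over
- cover_b: a loose flat white cover, 52 x 80 x 6 mm (x, y, z), same outline as a rack, with an orange grip bar on its middle 14 mm (x) x 44 mm (y) rising 28 mm above the plate; about 0.09 kg; flat underside, nothing locates it; origin at the centre of its underside; any cover fits any rack, a half turn makes no difference; there are always three, so one may be left over
- cover_c: a loose flat white cover, 52 x 80 x 6 mm (x, y, z), same outline as a rack, with an orange grip bar on its middle 14 mm (x) x 44 mm (y) rising 28 mm above the plate; about 0.09 kg; flat underside, nothing locates it; origin at the centre of its underside; any cover fits any rack, a half turn makes no difference; there are always three, so one may be left over
- vial: bystander, not part of the job: loose small amber bottle, 32 mm across, 55 mm high; origin at the centre of its underside
- dish: bystander, not part of the job: loose clear round dish stack, 48 mm across, 30 mm high; origin at the centre of its underside
- beaker: bystander, not part of the job: loose glass beaker, 68 mm across, 85 mm high; origin at the centre of its underside
- timer: bystander, not part of the job: loose grey timer, 60 x 60 x 22 mm; origin at the centre of its underside
- slide_box: bystander, not part of the job: loose green slide box standing on edge, 90 x 30 x 80 mm; origin at the centre of its underside

How it is judged:
By the outcome, as a careful person would: the job done as asked, in the order asked, and still so for the second after the job is handed in, with the robot touching nothing.
Of rack_a, rack_b, rack_c only 2 to 3 are there at a start; the rules pass over those that are not, and their reading is None.
At some moment in a run one of rack_a, rack_b, rack_c may be knocked a few centimetres aside while the robot is not near it.
Once in a run the grip may slacken for a moment while it holds something.
It also fails if it takes over 210 s, if anything falls off the work surface, if the arm or the gripper's body presses on something with over 40 N, if the wrist force passes 120 N, or if a joint passes its speed limit or range.

## Robot

A 6-joint arm with a two-finger parallel gripper is mounted at the origin on the work surface. World frame = base frame: x ahead of the robot, y to its left, z up, the work surface at z = 0. Lengths are in m, angles in degrees, forces in N, time in s.
With the tool pointing down it reaches from about 0.35 to 0.875 m from the base axis. Payload 4.2 kg.
Tool frame: the origin (TCP) lies on the centre line of the jaws, within the pads' length; the fingertips stand 11 mm ahead of it and the grasp point (between the pads) lies 8 mm behind it; z points along the fingers, y is the line along which they close (so a half turn about z gives the same grasp; the last joint's range is limited). The gripper opens to 87 mm and grips with 3 to 60 N. Pads are 19 mm wide; open, the fingers measure 117 mm over their backs; the gripper's body (75 mm by 190 mm) begins 51 mm behind the grasp point.
Start: joints at [80.478, 22.042, 0.453, 0, -68.411, -14.817], TCP at [0.258, 0.569, 0.234] pointing down, gripper open.
Joint ranges: [-179.83, 179.83], [-69.29, 118.12], [-61.27, 80.66], [-181.25, 117.63], [-171.15, -9.14], [-177.46, 177.46]. Speed limits (degrees/s): [159.86, 159.86, 180, 180, 180, 180].

## Interface

Orientations are given as a 3x3 rotation matrix whose columns are the frame's x, y, z axes.
In Python, from station import r gives the robot as it stands.
- The arm moves only by the tool servo_tool, never from a script. Its argument "commands" is a list that holds one entry, the list of rows, each a list of 7 numbers: the closure, from 0 (fully open) to 1 (shut), then the shift along the tool's x, y, z in mm, then the turn, a rotation vector about the tool's x, y, z in rad. In form: [[[claw, x, y, z, ax, ay, az], ...]]. A call has exactly 5 rows; each row is the pose to reach, as a shift and turn from the pose commanded when the call began, along the tool's axes at that moment; what a row does not reach only later rows make up. A row lasts 1/10 s, in which the tool goes at most 50 mm and 8.59 degrees, less where a joint would pass 70% of its speed; a pose out of reach is approached as far as the arm can. A call with a gripper value outside its range is refused whole. The fingers move at their own pace and stop on an object; the grip force is fixed at half the most. Time passes only in rows, so rows that repeat a pose let the fingers close, or fill a call up. It gives the time, the measured TCP pose, the force, the opening and the grip force at its end, in the units of the state.
- r.sense(): the state, without advancing time (a new reading comes with each control period).
- r.capture(name): name is "side" or "top" or "wrist"; returns a dict with "pixels" (384x512x3 uint8, red, green, blue), "camera_matrix" (3x3 intrinsics, pixels), "R" (3x3) and "t" (3): a world point X has camera coordinates R X + t. Camera axes: x right, y down, z forward; pixel columns grow to the right and rows downward; lengths in m; the calibration is good to about 2 mm. The wrist camera is an equidistant fisheye: a pixel r from the principal point sees the ray r / f radians off the axis. A picture is of the moment at which its call begins. There is no depth.
- r.finish_job(): hands the job in; it is judged then, once.
The state is a dict: "time_s": time; "joints": joint angles; "joint_velocities": joint speeds; "effort": joint torques, N m; "tcp_pos": TCP position; "ee_rot": TCP orientation; "wrist_force": force on the tool from outside, world axes, zero at the start; "moment": the same for the moment, N m; "gripper_width": opening from 0.0 (shut) to 1.0 (fully open); "gripper_force": force on a finger pad.
Only numpy, scipy, OpenCV 4.12 (cv2) and the standard library are available. Lean on these libraries where they do the work, as an engineer would, in place of code of your own. Each camera call takes 0.05 s, during which the arm holds its last target. There are 200 camera calls.

## Working session

There is one attempt and no reset: what is moved stays moved. The work goes in short steps, Python scripts to look and compute and a tool call to move; the robot and the scene stay as the last step left them, time stands still between calls to the robot, and variables do not carry over. Pictures are saved under pics/ and viewed, at most 14 in all, crops included, and the job is handed in when it is done.

Besides the shell and the picture viewer there is one more tool, called after "Call:" by a JSON object that holds its "op" and its "data". servo_tool: Moves the arm, as the interface text tells. Its arguments: {"type":"object","properties":{"commands":{"type":"array","items":{"type":"array","items":{"type":"array","items":{"type":"number"}}}}},"required":["commands"]}

```bash
mkdir -p pics; ls; cat > h.py <<'E'
import numpy as np, cv2
from station import r
def cap(n,f=None):
    c=r.capture(n)
    if f: cv2.imwrite('pics/'+f,cv2.cvtColor(c['pixels'],cv2.COLOR_RGB2BGR))
    return c
def ray(c,uv,n):
    K=np.array(c['camera_matrix']);R=np.array(c['R']);t=np.array(c['t'])
    x=(uv[0]-K[0,2])/K[0,0];y=(uv[1]-K[1,2])/K[1,1]
    if n=='wrist':
        a=np.hypot(x,y);s=np.sin(a)/a if a>1e-9 else 1
        d=np.array([x*s,y*s,np.cos(a)])
    else: d=np.array([x,y,1.])
    return -R.T@t, R.T@d
def onz(c,uv,n,z):
    o,d=ray(c,uv,n); return o+d*(z-o[2])/d[2]
E
python3 - <<'E'
from h import *
np.set_printoptions(precision=4,suppress=True)
s=r.sense();print(s)
for n in('side','top','wrist'):
    c=cap(n,n+'0.png');print(n,c['camera_matrix'],c['R'],c['t'])
E
```

```text
pics
{'time_s': 0.0, 'joints': array([ 80.4768,  22.0914,   0.3777,  -0.0292, -68.4106, -14.819 ]), 'joint_velocities': array([-0.0519, -0.0577,  0.0173,  0.0573, -0.0497,  0.047 ]), 'effort': array([ -0.0002, -39.067 ,  18.7409,   4.22  ,   0.0111,  -0.0002]), 'tcp_pos': array([0.2573, 0.5689, 0.2324]), 'ee_rot': array([[ 0.911 , -0.4124, -0.0008],
       [-0.4124, -0.911 , -0.0021],
       [ 0.0001,  0.0022, -1.    ]]), 'wrist_force': array([0.3383, 0.4803, 0.0729]), 'moment': array([ 0.0261,  0.0375, -0.0299]), 'gripper_force': 0.0, 'gripper_width': 0.998560121948671}
side [[378.3528   0.     256.1589]
 [  0.     378.3528 193.6459]
 [  0.       0.       1.    ]] [[-0.8526 -0.5225 -0.0095]
 [-0.3926  0.6524 -0.6482]
 [ 0.3449 -0.5489 -0.7614]] [0.4542 0.2479 0.8048]
top [[466.2958   0.     252.9577]
 [  0.     466.2958 193.8592]
 [  0.       0.       1.    ]] [[-0.0254 -0.9996 -0.0143]
 [-0.9963  0.0265 -0.0813]
 [ 0.0816  0.0122 -0.9966]] [0.0238 0.5012 1.4113]
wrist [[297.3186   0.     250.0167]
 [  0.     297.3186 190.3885]
 [  0.       0.       1.    ]] [[-0.4129 -0.9108  0.0017]
 [-0.875   0.3972  0.2766]
 [-0.2526  0.1127 -0.961 ]] [ 0.6238 -0.0333  0.3896]
```

View pics/top0.png

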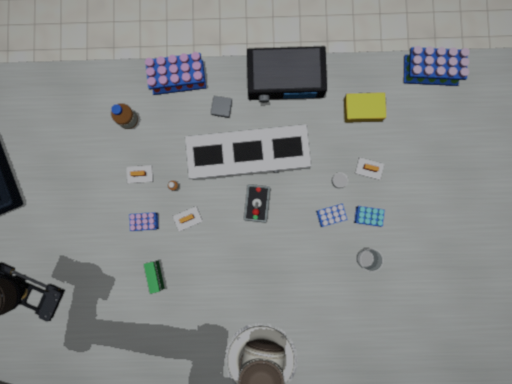

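View pics/side0.png

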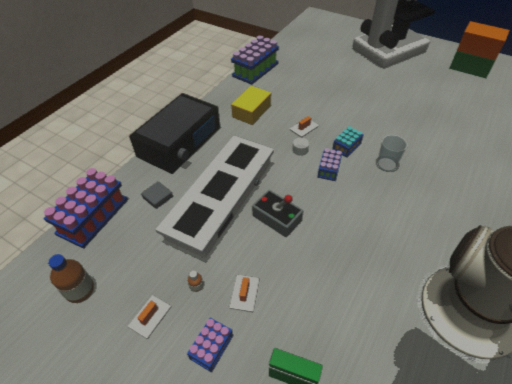

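```bash
cat >> h.py <<'E'
def blobs(c,n,m,z,amin,roi=None):
    """contours of mask -> list of (world centre xy, sides mm, yaw of long side deg, px)"""
    m=m.astype(np.uint8)*255
    if roi is not None:
        k=np.zeros_like(m);k[roi[1]:roi[3],roi[0]:roi[2]]=255;m&=k
    out=[]
    for q in cv2.findContours(m,cv2.RETR_EXTERNAL,cv2.CHAIN_APPROX_NONE)[0]:
        if cv2.contourArea(q)<amin: continue
        P=np.array([onz(c,p[0],n,z)[:2]*1000 for p in q],np.float32)
        (cx,cy),(w,h),a=cv2.minAreaRect(P)
        if w<h: w,h,a=h,w,a+90
        out.append((np.round([cx,cy],1),np.round([w,h],1),round((a+90)%180-90,1),np.round(q.mean((0,1)),1)))
    return out
def hsv(c): 
    return [x.astype(int) for x in cv2.split(cv2.cvtColor(c['pixels'],cv2.COLOR_RGB2HSV))]
def orange(c):
    H,S,V=hsv(c);return (H>5)&(H<20)&(S>170)&(V>120)
def rackm(c):
    H,S,V=hsv(c);m=((H>82)&(H<175)&(S>60)&(V>50)).astype(np.uint8)
    return cv2.morphologyEx(m,cv2.MORPH_CLOSE,np.ones((5,5)))
def white(c):
    H,S,V=hsv(c);return ((S<35)&(V>190))|orange(c)
E
python3 - <<'E'
from h import *
c=cap('top')
print(c['pixels'][150,205],c['pixels'][133,200],c['pixels'][173,130:150:3].tolist())
for k,m,z,a in(('orange',orange(c),.034,20),('rack',rackm(c),.045,150),):
    print(k);[print(*b) for b in blobs(c,'top',m,z,a,(100,85,420,310))]
H,S,V=hsv(c)
print('dark');[print(*b) for b in blobs(c,'top',V<50,.06,200,(180,120,320,185))]
[print('shaker',*b) for b in blobs(c,'top',(S<40)&(V>170),.06,1500,(180,120,320,185))]
print('box');[print(*b) for b in blobs(c,'top',V<75,.045,200,(235,180,280,228))]
print('red');[print(*b) for b in blobs(c,'top',((H<5)|(H>174))&(S>150)&(V>90),.1,3,(235,180,280,228))]
print('green');[print(*b) for b in blobs(c,'top',(H>45)&(H<75)&(S>100)&(V>60),.045,2,(235,180,280,228))]
b=cv2.resize(c['pixels'][90:290,100:420],(800,500),interpolation=cv2.INTER_CUBIC)
cv2.imwrite('pics/topcrop.png',b[...,::-1])
E
```

```text
[30 30 31] [148 151 150] [[163, 138, 112], [166, 123, 57], [166, 124, 59], [166, 124, 59], [165, 123, 59], [83, 58, 46], [168, 169, 171]]
orange
rack
[425.7 342.9] [87.4 52.4] -88.1 [142.9 221.2]
[ 424.9 -335.7] [86.  53.9] 80.4 [369.4 215.9]
[ 430.3 -222.9] [83.1 51.3] -75.6 [331.3 215. ]
[828.5 238.1] [176.4  28.4] 88.3 [175.9  87.9]
dark
[619.6 143.5] [80.2 52.7] -85.8 [207.7 154.9]
[628.4  23.7] [80.3 52.7] -85.8 [247.3 151.1]
[637.1 -95.9] [80.5 52.7] -85.8 [287. 147.]
shaker [628.8  23.6] [363.5 121.8] -85.8 [247.3 151. ]
box
[471.7   0.5] [95.3 54.9] -7.7 [256.4 203.3]
red
[443.8   5.2] [17.3 14.5] 88.5 [255.4 211.4]
[507.4  -5.2] [11.6  8.7] 88.5 [257.8 189.4]
green
[429.7   6.1] [12.  6.] 88.5 [255. 217.]
```

View pics/topcrop.png

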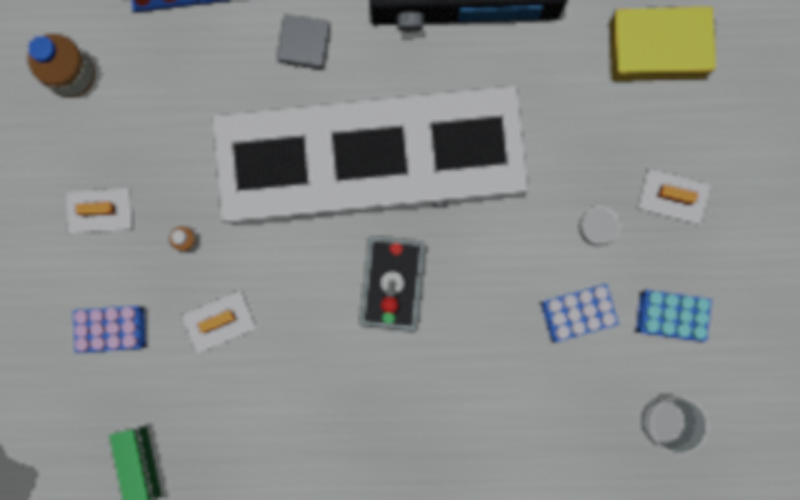

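Call:
{"op": "servo_tool", "data": {"commands": [[[1, 120, 152, 0, 0, 0, -0.425], [1, 120, 152, 0, 0, 0, -0.425], [1, 120, 152, 0, 0, 0, -0.425], [1, 120, 152, 0, 0, 0, -0.425], [1, 120, 152, 0, 0, 0, -0.425]]]}}

```text
time_s: 0.7
tcp_pos: [0.3043, 0.3767, 0.2338]
ee_rot: [[1.0, -0.003, -0.001], [-0.003, -1.0, -0.001], [-0.001, 0.001, -1.0]]
wrist_force: [0.1, -0.2, 0.5]
gripper_width: 0.631
gripper_force: 0.0
```

Call:
{"op": "servo_tool", "data": {"commands": [[[1, 46, 188, 0, 0, 0, 0], [1, 46, 188, 0, 0, 0, 0], [1, 46, 188, 0, 0, 0, 0], [1, 46, 188, 0, 0, 0, 0], [1, 46, 188, 0, 0, 0, 0]]]}}

```text
time_s: 1.2
tcp_pos: [0.3502, 0.1899, 0.2336]
ee_rot: [[1.0, -0.005, -0.001], [-0.005, -1.0, -0.0], [-0.001, 0.0, -1.0]]
wrist_force: [-0.1, 0.2, 0.0]
gripper_width: 0.175
gripper_force: 0.0
```

Call:
{"op": "servo_tool", "data": {"commands": [[[1, 46, 188, 0, 0, 0, 0], [1, 46, 188, 0, 0, 0, 0], [1, 46, 188, 0, 0, 0, 0], [1, 46, 188, 0, 0, 0, 0], [1, 46, 188, 0, 0, 0, 0]]]}}

```text
time_s: 1.7
tcp_pos: [0.3971, 0.0023, 0.2335]
ee_rot: [[1.0, -0.007, -0.0], [-0.007, -1.0, -0.001], [-0.0, 0.001, -1.0]]
wrist_force: [-0.9, 1.1, -0.7]
gripper_width: 0.008
gripper_force: 0.0
```

```bash
cat >> h.py <<'E'
np.set_printoptions(precision=3,suppress=True)
def st():
    s=r.sense();R=np.array(s['ee_rot']);p=np.array(s['tcp_pos'])*1000
    print('t',round(s['time_s'],2),'p',p.round(1),'a',round(np.degrees(np.arctan2(R[1,0],R[0,0])),2),'tilt',(np.degrees(R[:2,2])).round(2),'F',np.round(s['wrist_force'],1),'w',round(s['gripper_width']*87,1),'gf',round(s['gripper_force'],1),'J6',round(s['joints'][5]))
    return s,p,R
def to(x,y,z,a=None):
    s,p,R=st();d=R.T@(np.array([x,y,z])-p)
    cur=np.degrees(np.arctan2(R[1,0],R[0,0]))
    dz=0 if a is None else -np.radians((a-cur+90)%180-90)
    print('go',d.round(1),'az',round(dz,3),'world',(np.array([x,y,z])-p).round(1))
E
sed -i 's/(S>170)&(V>120)/(S>110)\&(V>110)/' h.py
python3 -c "
from h import *
to(398,6,98,0)
c=cap('wrist','w1.png')"
```

```text
t 1.7 p [397.1   2.3 233.5] a -0.4 tilt [-0.02 -0.04] F [-0.9  1.1 -0.7] w 0.7 gf 0.0 J6 66
go [  0.9  -3.8 135.5] az -0.007 world [   0.9    3.7 -135.5]
```

View pics/w1.png

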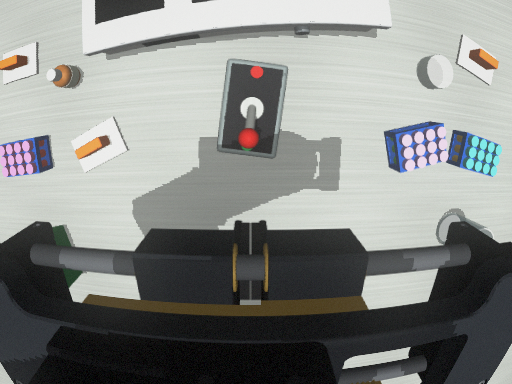

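Call:
{"op": "servo_tool", "data": {"commands": [[[1, 0, -4, 45, 0, 0, 0], [1, 0, -4, 90, 0, 0, 0], [1, 0, -4, 120, 0, 0, 0], [1, 0, -4, 134, 0, 0, 0], [1, 0, -4, 134, 0, 0, 0]]]}}

```text
time_s: 2.25
tcp_pos: [0.3952, 0.0104, 0.0977]
ee_rot: [[1.0, 0.002, -0.005], [0.002, -1.0, -0.002], [-0.005, 0.002, -1.0]]
wrist_force: [-0.3, -0.3, -0.3]
gripper_width: 0.009
gripper_force: 0.0
```

Call:
{"op": "servo_tool", "data": {"commands": [[[1, 13, 1, 0, 0, 0, 0], [1, 26, 3, 0, 0, 0, 0], [1, 38, 5, 0, 0, 0, 0], [1, 48, 6, 0, 0, 0, 0], [1, 58, 8, 0, 0, 0, 0]]]}}

```text
time_s: 2.75
tcp_pos: [0.4563, 0.0015, 0.1]
ee_rot: [[1.0, -0.0, 0.002], [-0.0, -1.0, 0.001], [0.002, -0.001, -1.0]]
wrist_force: [0.1, 0.1, -0.8]
gripper_width: 0.001
gripper_force: 0.1
```

Call:
{"op": "servo_tool", "data": {"commands": [[[1, 8, 1, 0, 0, 0, 0], [1, 16, 2, 0, 0, 0, 0], [1, 16, 2, 0, 0, 0, 0], [1, 16, 2, 0, 0, 0, 0], [1, 16, 2, 0, 0, 0, 0]]]}}

```text
time_s: 3.25
tcp_pos: [0.4699, -0.0005, 0.0995]
ee_rot: [[1.0, 0.0, -0.0], [0.0, -1.0, -0.0], [-0.0, 0.0, -1.0]]
wrist_force: [0.6, -0.4, 0.3]
gripper_width: 0.005
gripper_force: 0.0
```

Call:
{"op": "servo_tool", "data": {"commands": [[[0.3, -40, 0, 0, 0, 0, 0], [0, -60, 0, -40, 0, 0, 0], [0, -60, 0, -80, 0, 0, 0], [0, -60, 0, -132, 0, 0, 0], [0, -60, 0, -132, 0, 0, 0]]]}}

```text
time_s: 3.75
tcp_pos: [0.4137, 0.0004, 0.2382]
ee_rot: [[1.0, 0.002, 0.015], [0.002, -1.0, 0.004], [0.015, -0.004, -1.0]]
wrist_force: [-0.3, -0.0, 0.2]
gripper_width: 0.376
gripper_force: 0.0
```

```bash
python3 -c "
from h import *
st()
c=cap('wrist')
H,S,V=hsv(c)
for b in blobs(c,'wrist',((H<5)|(H>174))&(S>150)&(V>90),.1,3,(200,0,320,220)): print('red',*b)
for b in blobs(c,'wrist',(H>45)&(H<75)&(S>100)&(V>60),.045,2,(200,0,320,220)): print('green',*b)
c=cap('top')
for k,m,z,a in(('orange',orange(c),.034,20),('rack',rackm(c),.045,150),):
    print(k);[print(*b) for b in blobs(c,'top',m,z,a,(100,85,420,310))]
"
```

```text
t 3.75 p [413.7   0.4 238.2] a 0.12 tilt [0.84 0.21] F [-0.3 -0.   0.2] w 32.7 gf 0.0 J6 67
red [503.2  -4.6] [22.5 18.2] 0.3 [255.5  95.8]
green [430.3   4.9] [13.1 12.9] 0.1 [246.5 160.5]
orange
[431.8 214.5] [42.1 11.6] -68.2 [186.4 218.2]
[574.  362.6] [40.1 12.3] 88.4 [137.5 173.2]
[ 571.2 -350.3] [42.6 12.7] 74.2 [371.  167.5]
rack
[425.7 343.6] [85.7 52.4] -88.1 [142.9 221.2]
[ 424.8 -335.6] [85.8 53.5] 80.4 [369.4 215.9]
[ 430.3 -222.9] [83.1 51.3] -75.6 [331.5 214.9]
[828.5 238.1] [176.4  28.4] 88.3 [175.9  87.9]
```

```bash
cat >> h.py <<'E'
def plan(x,y,z,a,n):
    s,p,R=st();cur=np.degrees(np.arctan2(R[1,0],R[0,0]))
    da=a-cur; d=(np.array([x,y,z])-p)/n
    for i in range(n):
        b=np.radians(cur+da*i/n);X=np.array([np.cos(b),np.sin(b),0]);Y=np.array([np.sin(b),-np.cos(b),0])
        print('call',(d@X).round(1),(d@Y).round(1),(-d[2]).round(1),'az',round(-np.radians(da/n),3))
def near(c,n,m,z,xy,rad):
    """mask pixels whose world point on plane z lies within rad mm of xy -> N x 2 world mm"""
    v,u=np.nonzero(m)
    P=np.array([onz(c,(i,j),n,z)[:2]*1000 for i,j in zip(u,v)]).reshape(-1,2)
    return P[np.hypot(*(P-xy).T)<rad]
def rect(P):
    (cx,cy),(w,h),a=cv2.minAreaRect(P.astype(np.float32))
    if w<h: w,h,a=h,w,a+90
    a=a%180-180; a=a+180 if a<-150 else a   # tool yaw along the long side
    print('rect c',round(cx,1),round(cy,1),'size',round(w,1),round(h,1),'a',round(a,1),'n',len(P))
    return cx,cy,a
def caps(c):
    H,S,V=hsv(c)
    return (V>130)&(((H>125)&(H<176)&(S>30))|((H>75)&(H<96)&(S>80)))
E
python3 -c "
from h import *
plan(426,423,200,-88,3)
c=cap('top')
for xy in ((426,343),(430,-223),(425,-336)): rect(near(c,'top',caps(c),.045,xy,60))
for n,u,z in (('beaker',(366,258),.085),('slide',(152,278),.08),('vial',(173,185),.055),('dish',(340,180),.03)): print(n,onz(c,u,'top',z))
"
```

```text
t 3.85 p [410.4  -0.1 232.8] a 0.02 tilt [0.2  0.11] F [-1.4 -0.3  0.4] w 40.3 gf 0.0 J6 67
call 5.3 -141.0 10.9 az 0.512
call -64.5 -125.5 10.9 az 0.512
call -117.8 -77.8 10.9 az 0.512
rect c 426.1 348.4 size 72.3 48.1 a -86.3 n 273
rect c 0.0 0.0 size 0.0 0.0 a 0.0 n 0
rect c 425.2 -340.1 size 69.5 43.6 a -100.3 n 199
beaker [ 0.302 -0.312  0.085]
slide [0.259 0.31  0.08 ]
vial [0.532 0.25  0.055]
dish [ 0.536 -0.256  0.03 ]
```

Call:
{"op": "servo_tool", "data": {"commands": [[[0, 5, -141, 11, 0, 0, 0.512], [0, 5, -141, 11, 0, 0, 0.512], [0, 5, -141, 11, 0, 0, 0.512], [0, 5, -141, 11, 0, 0, 0.512], [0, 5, -141, 11, 0, 0, 0.512]]]}}

```text
time_s: 4.4
tcp_pos: [0.4143, 0.1416, 0.2182]
ee_rot: [[0.873, -0.488, -0.004], [-0.488, -0.873, -0.003], [-0.002, 0.005, -1.0]]
wrist_force: [0.4, 0.5, -0.6]
gripper_width: 0.953
gripper_force: 0.0
```

Call:
{"op": "servo_tool", "data": {"commands": [[[0, -64, -125, 11, 0, 0, 0.512], [0, -64, -125, 11, 0, 0, 0.512], [0, -64, -125, 11, 0, 0, 0.512], [0, -64, -125, 11, 0, 0, 0.512], [0, -64, -125, 11, 0, 0, 0.512]]]}}

```text
time_s: 4.9
tcp_pos: [0.42, 0.2804, 0.2076]
ee_rot: [[0.522, -0.853, -0.003], [-0.853, -0.522, -0.003], [0.001, 0.004, -1.0]]
wrist_force: [-0.3, -1.2, 0.4]
gripper_width: 1.001
gripper_force: 0.0
```

Call:
{"op": "servo_tool", "data": {"commands": [[[0, -118, -78, 11, 0, 0, 0.512], [0, -118, -78, 11, 0, 0, 0.512], [0, -118, -78, 11, 0, 0, 0.512], [0, -118, -78, 11, 0, 0, 0.512], [0, -118, -78, 11, 0, 0, 0.512]]]}}

```text
time_s: 5.4
tcp_pos: [0.4258, 0.4212, 0.197]
ee_rot: [[0.037, -0.999, -0.002], [-0.999, -0.037, -0.003], [0.003, 0.002, -1.0]]
wrist_force: [0.2, -0.0, 0.1]
gripper_width: 0.999
gripper_force: 0.0
```

```bash
python3 -c "
from h import *
st()
c=cap('wrist','w2.png')
cx,cy,a=rect(near(c,'wrist',caps(c),.045,(426,347),60))
to(cx,cy,30,a)
for p in (c['pixels'][190,250],): print(p)
"
```

```text
t 5.4 p [425.8 421.2 197. ] a -87.86 tilt [-0.11 -0.16] F [ 0.2 -0.   0.1] w 86.9 gf 0.0 J6 -58
rect c 425.5 348.4 size 71.6 48.7 a -87.6 n 1529
t 5.45 p [425.9 420.7 197.6] a -87.86 tilt [-0.08 -0.12] F [-0.1  0.  -0.5] w 87.1 gf 0.0 J6 -58
go [ 71.8   2.8 167.7] az -0.004 world [  -0.4  -72.2 -167.6]
[220 223 217]
```

View pics/w2.png

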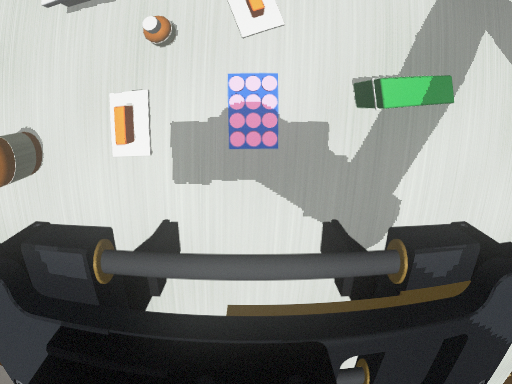

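Call:
{"op": "servo_tool", "data": {"commands": [[[0, 40, 2, 20, 0, 0, 0], [0, 72, 3, 60, 0, 0, 0], [0, 72, 3, 100, 0, 0, 0], [0, 72, 3, 110, 0, 0, 0], [0, 72, 3, 110, 0, 0, 0]]]}}

```text
time_s: 5.95
tcp_pos: [0.4255, 0.3487, 0.0879]
ee_rot: [[0.036, -0.999, -0.001], [-0.999, -0.036, -0.003], [0.003, 0.001, -1.0]]
wrist_force: [0.5, 0.3, 0.3]
gripper_width: 1.004
gripper_force: 0.0
```

Call:
{"op": "servo_tool", "data": {"commands": [[[0, 0, 0, 25, 0, 0, 0], [0, 0, 0, 45, 0, 0, 0], [0, 0, 0, 57, 0, 0, 0], [0, 0, 0, 57, 0, 0, 0], [1, 0, 0, 57, 0, 0, 0]]]}}

```text
time_s: 6.45
tcp_pos: [0.4262, 0.3512, 0.0328]
ee_rot: [[0.036, -0.999, 0.002], [-0.999, -0.036, 0.002], [-0.002, -0.002, -1.0]]
wrist_force: [0.9, 0.0, -0.1]
gripper_width: 0.966
gripper_force: 0.0
```

Call:
{"op": "servo_tool", "data": {"commands": [[[1, 0, 0, 0, 0, 0, 0], [1, 0, 0, 0, 0, 0, 0], [1, 0, 0, 0, 0, 0, 0], [1, 0, 0, 0, 0, 0, 0], [1, 0, 0, 0, 0, 0, 0]]]}}

```text
time_s: 6.95
tcp_pos: [0.4255, 0.3502, 0.0318]
ee_rot: [[0.035, -0.999, 0.0], [-0.999, -0.035, 0.0], [-0.0, -0.0, -1.0]]
wrist_force: [-0.3, -0.2, 1.9]
gripper_width: 0.598
gripper_force: 29.9
```

Call:
{"op": "servo_tool", "data": {"commands": [[[1, 0, 0, -15, 0, 0, 0], [1, 0, 0, -45, 0, 0, 0], [1, 0, 0, -85, 0, 0, 0], [1, 0, 0, -110, 0, 0, 0], [1, 0, 0, -120, 0, 0, 0]]]}}

```text
time_s: 7.45
tcp_pos: [0.426, 0.3509, 0.1539]
ee_rot: [[0.035, -0.999, 0.002], [-0.999, -0.035, 0.003], [-0.003, -0.003, -1.0]]
wrist_force: [0.2, 0.6, -2.1]
gripper_width: 0.595
gripper_force: 29.9
```

```bash
python3 -c "
from h import *
plan(619.6,143.5,190,-85.8,2)
"
```

```text
t 7.45 p [426.  350.9 153.9] a -87.99 tilt [0.14 0.19] F [ 0.2  0.6 -2.1] w 51.8 gf 29.9 J6 -54
call 107.0 -93.1 -18.1 az -0.019
call 108.8 -91.0 -18.1 az -0.019
```

Call:
{"op": "servo_tool", "data": {"commands": [[[1, 15, -13, -4, 0, 0, -0.019], [1, 45, -39, -10, 0, 0, -0.019], [1, 80, -70, -15, 0, 0, -0.019], [1, 100, -87, -18, 0, 0, -0.019], [1, 107, -93, -18, 0, 0, -0.019]]]}}

```text
time_s: 7.95
tcp_pos: [0.5228, 0.2441, 0.1679]
ee_rot: [[0.051, -0.999, -0.002], [-0.999, -0.051, -0.002], [0.001, 0.002, -1.0]]
wrist_force: [-1.4, 0.8, -2.5]
gripper_width: 0.598
gripper_force: 29.9
```

Call:
{"op": "servo_tool", "data": {"commands": [[[1, 15, -13, -4, 0, 0, -0.019], [1, 45, -39, -10, 0, 0, -0.019], [1, 80, -68, -15, 0, 0, -0.019], [1, 100, -85, -18, 0, 0, -0.019], [1, 107, -91, -18, 0, 0, -0.019]]]}}

```text
time_s: 8.45
tcp_pos: [0.6195, 0.1429, 0.1859]
ee_rot: [[0.07, -0.998, -0.002], [-0.998, -0.07, -0.001], [0.001, 0.002, -1.0]]
wrist_force: [-1.3, 0.3, -2.3]
gripper_width: 0.593
gripper_force: 29.9
```

```bash
python3 -c "
from h import *
s,p,R=st()
c=cap('wrist','w3.png')
rect(near(c,'wrist',caps(c),(p[2]+15)/1000,p[:2],60))
H,S,V=hsv(c)
for b in blobs(c,'wrist',V<60,.06,400,(60,0,450,200)): print('dark',*b)
to(619.6,145.3,82,-85.8)
"
```

```text
t 8.45 p [619.5 142.9 185.9] a -85.96 tilt [-0.12 -0.04] F [-1.3  0.3 -2.3] w 51.6 gf 29.9 J6 -23
rect c 620.2 138.1 size 68.9 47.7 a -85.5 n 5727
dark [622.  109.1] [58.4 18.1] 4.1 [248.1 151.8]
dark [800.  -10.6] [77.3 61.9] 86.9 [84.7 32.9]
t 8.5 p [619.4 142.9 185.6] a -85.96 tilt [-0.14 -0.05] F [ 1.1  0.5 -2.6] w 51.8 gf 29.9 J6 -23
go [ -2.5  -0.7 103.6] az -0.003 world [   0.2    2.4 -103.6]
```

View pics/w3.png

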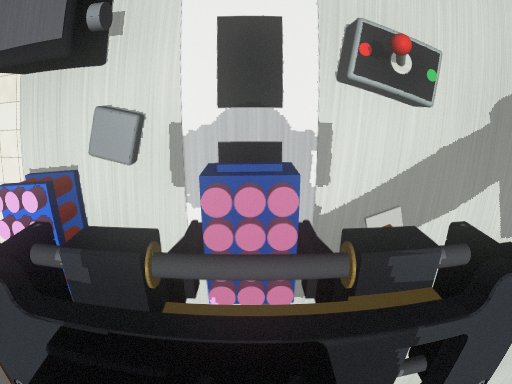

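Call:
{"op": "servo_tool", "data": {"commands": [[[1, -2.5, -0.5, 20, 0, 0, 0], [1, -2.5, -0.5, 45, 0, 0, 0], [1, -2.5, -0.5, 68, 0, 0, 0], [1, -2.5, -0.5, 80, 0, 0, 0], [1, -2.5, -0.5, 85, 0, 0, 0]]]}}

```text
time_s: 9.0
tcp_pos: [0.6175, 0.1476, 0.1004]
ee_rot: [[0.074, -0.997, -0.004], [-0.997, -0.074, -0.002], [0.001, 0.004, -1.0]]
wrist_force: [-0.5, 0.5, -2.8]
gripper_width: 0.598
gripper_force: 29.9
```

```bash
python3 -c "
from h import *
to(619.6,145.3,92.3,-85.8)
"
```

```text
t 9.0 p [617.5 147.6 100.4] a -85.75 tilt [-0.22 -0.09] F [-0.5  0.5 -2.8] w 52.0 gf 29.9 J6 -24
go [ 2.4 -2.   8.1] az 0.001 world [ 2.1 -2.3 -8.1]
```

Call:
{"op": "servo_tool", "data": {"commands": [[[1, 0, 0, 3, 0, 0, 0], [1, 0, 0, 6, 0, 0, 0], [1, 0, 0, 7, 0, 0, 0], [1, 0, 0, 7, 0, 0, 0], [1, 0, 0, 7, 0, 0, 0]]]}}

```text
time_s: 9.5
tcp_pos: [0.6194, 0.1471, 0.0962]
ee_rot: [[0.073, -0.997, 0.001], [-0.997, -0.073, 0.0], [-0.0, -0.001, -1.0]]
wrist_force: [-0.4, -0.5, -2.7]
gripper_width: 0.6
gripper_force: 29.9
```

```bash
python3 -c "
from h import *
to(619.6,145.3,92.3,-85.8)
"
```

```text
t 9.5 p [619.4 147.1  96.2] a -85.82 tilt [0.06 0.02] F [-0.4 -0.5 -2.7] w 52.2 gf 29.9 J6 -24
go [ 1.8 -0.   3.9] az -0.0 world [ 0.2 -1.8 -3.9]
```

Call:
{"op": "servo_tool", "data": {"commands": [[[1, 2, 0, 1, 0, 0, 0], [1, 2, 0, 2, 0, 0, 0], [1, 2, 0, 3, 0, 0, 0], [1, 2, 0, 4, 0, 0, 0], [1, 2, 0, 4, 0, 0, 0]]]}}

```text
time_s: 10.0
tcp_pos: [0.6193, 0.145, 0.0919]
ee_rot: [[0.073, -0.997, 0.0], [-0.997, -0.073, -0.0], [0.0, -0.0, -1.0]]
wrist_force: [-1.4, -1.0, -0.8]
gripper_width: 0.594
gripper_force: 29.9
```

```bash
python3 -c "
from h import *
to(619.6,145.3,92.3,-85.8)
"
```

```text
t 10.0 p [619.3 145.   91.9] a -85.81 tilt [ 0.01 -0.01] F [-1.4 -1.  -0.8] w 51.7 gf 29.9 J6 -24
go [-0.3 -0.3 -0.4] az -0.0 world [0.3 0.3 0.4]
```

Call:
{"op": "servo_tool", "data": {"commands": [[[0, 0, 0, 0, 0, 0, 0], [0, 0, 0, 0, 0, 0, 0], [0, 0, 0, 0, 0, 0, 0], [0, 0, 0, 0, 0, 0, 0], [0, 0, 0, -10, 0, 0, 0]]]}}

```text
time_s: 10.5
tcp_pos: [0.6183, 0.1447, 0.1004]
ee_rot: [[0.073, -0.997, -0.003], [-0.997, -0.073, -0.001], [0.001, 0.003, -1.0]]
wrist_force: [-0.3, 0.4, 0.0]
gripper_width: 0.946
gripper_force: 0.0
```

Call:
{"op": "servo_tool", "data": {"commands": [[[0, 0, 0, -40, 0, 0, 0], [0, 0, 0, -80, 0, 0, 0], [0, -40, 0, -120, 0, 0, 0], [0, -75, 0, -150, 0, 0, 0], [0, -75, 0, -160, 0, 0, 0]]]}}

```text
time_s: 11.0
tcp_pos: [0.615, 0.2237, 0.267]
ee_rot: [[0.077, -0.997, 0.008], [-0.997, -0.077, 0.004], [-0.004, -0.009, -1.0]]
wrist_force: [0.1, -0.6, -0.7]
gripper_width: 0.996
gripper_force: 0.0
```

```bash
cat >> h.py <<'E'
def pads(c,n):
    H,S,V=hsv(c)
    for x,y in ((619.6,143.5),(628.4,23.7),(637.1,-95.9)):
        P=near(c,n,(V<75)&(S<60),.06,(x,y),56)
        if len(P)>50: rect(P)
E
python3 -c "
from h import *
s,p,R=st()
c=cap('wrist','w4.png')
rect(near(c,'wrist',caps(c),.105,(619.6,143.5),60))
pads(c,'wrist')
plan(574,440,200,-92,2)
c=cap('top');rect(near(c,'top',caps(c),.105,(619.6,143.5),60))
for k,m,z,a in(('orange',orange(c),.034,20),('rack',rackm(c),.045,150),):
    print(k);[print(*b) for b in blobs(c,'top',m,z,a,(100,85,420,310))]
"
```

```text
t 11.0 p [615.  223.7 267. ] a -85.58 tilt [0.48 0.25] F [ 0.1 -0.6 -0.7] w 86.7 gf 0.0 J6 -30
rect c 620.0 142.8 size 71.7 47.9 a -85.2 n 1296
rect c 627.1 39.7 size 58.6 51.6 a 4.5 n 1822
t 11.05 p [615.2 222.5 267.3] a -85.62 tilt [0.48 0.23] F [ 0.6 -0.3  1.7] w 87.2 gf 0.0 J6 -30
call -110.0 12.2 33.6 az 0.056
call -109.2 18.3 33.6 az 0.056
rect c 619.4 143.5 size 73.9 46.6 a -87.2 n 251
orange
[431.9 214.5] [42.2 11.9] -69.6 [186.3 218.2]
[574.  362.6] [40.1 12.3] 88.4 [137.5 173.2]
[ 571.2 -350.3] [42.6 12.7] 74.2 [371.  167.6]
rack
[ 424.8 -335.6] [85.8 53.5] 80.4 [369.4 215.9]
[ 430.3 -222.9] [83.1 51.3] -75.6 [331.3 215. ]
[624.5 146.3] [85.8 60.4] -84.6 [207.6 153.6]
[828.5 238.1] [176.4  28.4] 88.3 [175.9  87.9]
```

Call:
{"op": "servo_tool", "data": {"commands": [[[0, -110, 12, 33, 0, 0, 0.055], [0, -110, 12, 33, 0, 0, 0.055], [0, -110, 12, 33, 0, 0, 0.055], [0, -110, 12, 33, 0, 0, 0.055], [0, -110, 12, 33, 0, 0, 0.055]]]}}

```text
time_s: 11.6
tcp_pos: [0.5937, 0.3275, 0.2276]
ee_rot: [[0.018, -1.0, -0.002], [-1.0, -0.018, -0.002], [0.002, 0.002, -1.0]]
wrist_force: [-0.6, -0.9, -0.3]
gripper_width: 0.996
gripper_force: 0.0
```

Call:
{"op": "servo_tool", "data": {"commands": [[[0.4, -80, 15, 25, 0, 0, 0.055], [0.4, -109, 18, 33, 0, 0, 0.055], [0.4, -109, 18, 33, 0, 0, 0.055], [0.4, -109, 18, 33, 0, 0, 0.055], [0.4, -109, 18, 33, 0, 0, 0.055]]]}}

```text
time_s: 12.1
tcp_pos: [0.5746, 0.4359, 0.196]
ee_rot: [[-0.038, -0.999, 0.0], [-0.999, 0.038, -0.0], [0.0, -0.0, -1.0]]
wrist_force: [0.8, -0.3, -1.2]
gripper_width: 0.649
gripper_force: 0.0
```

```bash
cat >> h.py <<'E'
def cover(c,n,xy,z=.0):
    H,S,V=hsv(c); m=(S<30)&(V>175)
    o=near(c,n,orange(c),z+.034,xy,45); print('bar');rect(o)
    P=near(c,n,m,z+.006,xy,52)
    print('plate'); return rect(P)
E
python3 -c "
from h import *
s,p,R=st()
c=cap('wrist','w5.png')
H,S,V=hsv(c)
u=(150,110);print([ (int(S[j,250]),int(V[j,250])) for j in range(60,200,8)])
cover(c,'wrist',(574,362.6))
"
```

```text
t 12.1 p [574.6 435.9 196. ] a -92.18 tilt [ 0.02 -0.02] F [ 0.8 -0.3 -1.2] w 56.4 gf 0.0 J6 -52
[(5, 233), (5, 233), (7, 181), (1, 250), (156, 249), (157, 237), (156, 238), (164, 235), (161, 237), (95, 194), (3, 230), (11, 163), (8, 163), (9, 162), (8, 164), (6, 173), (4, 236), (4, 237)]
bar
rect c 574.8 364.4 size 42.5 12.9 a -87.6 n 433
plate
rect c 572.3 359.3 size 100.3 96.7 a -51.4 n 4583
```

View pics/w5.png

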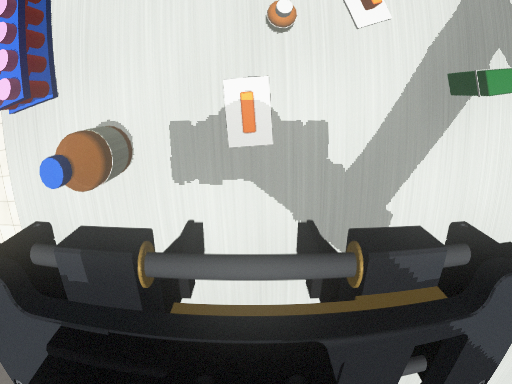

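```bash
cat >> h.py <<'E'
def proj(c,X,n):
    R=np.array(c['R']);K=np.array(c['camera_matrix']);p=R@(np.array(X)/1000)+np.array(c['t'])
    if n!='wrist': return K[:2,:2]@(p[:2]/p[2])+K[:2,2]
    rr=np.hypot(p[0],p[1]);return K[:2,:2]@(p[:2]/rr*np.arctan2(rr,p[2]))+K[:2,2]
def plate(c,n,xy,a,z=0.,tol=4):
    """plate outline by flood fill from points of the plate beside the bar"""
    g=cv2.cvtColor(c['pixels'],cv2.COLOR_RGB2GRAY);M=np.zeros((g.shape[0]+2,g.shape[1]+2),np.uint8)
    t=np.radians(a);L=np.array([np.cos(t),np.sin(t)]);W=np.array([-L[1],L[0]])
    for i in (-32,-20,-8,8,20,32):
        for j in (-19,19):
            u=proj(c,[*(np.array(xy)+i*L+j*W),z*1000+6],n).round().astype(int)
            m=np.zeros_like(M);k=cv2.floodFill(g.copy(),m,tuple(int(v) for v in u),0,tol,tol,flags=4|cv2.FLOODFILL_MASK_ONLY|cv2.FLOODFILL_FIXED_RANGE|(1<<8))[0]
            if k<6000: M|=m
    P=near(c,n,M[1:-1,1:-1],z+.006,xy,60);print('plate');return rect(P)
E
python3 -c "
from h import *
c=cap('wrist')
print('cam',-np.array(c['R']).T@np.array(c['t']))
plate(c,'wrist',(574.5,363.5),-88,tol=8)
plate(c,'wrist',(574.5,363.5),-88,tol=12)
"
```

```text
cam [0.572 0.359 0.346]
plate
rect c 574.9 364.2 size 78.4 51.9 a -88.2 n 2422
plate
rect c 575.4 363.9 size 79.3 52.2 a -88.8 n 2443
```

```bash
python3 -c "
from h import *
to(575,364,24,-88.2)
"
```

```text
t 12.2 p [574.9 435.6 196.8] a -92.23 tilt [0.06 0.03] F [ 0.2 -0.4  0.3] w 53.6 gf 0.0 J6 -52
go [ 71.6  -2.7 172.7] az -0.07 world [   0.1  -71.6 -172.8]
```

Call:
{"op": "servo_tool", "data": {"commands": [[[0.5, 40, -2, 20, 0, 0, -0.07], [0.5, 71.5, -2.7, 60, 0, 0, -0.07], [0.5, 71.5, -2.7, 100, 0, 0, -0.07], [0.5, 71.5, -2.7, 130, 0, 0, -0.07], [0.5, 71.5, -2.7, 130, 0, 0, -0.07]]]}}

```text
time_s: 12.7
tcp_pos: [0.5721, 0.3619, 0.0616]
ee_rot: [[0.03, -1.0, -0.007], [-1.0, -0.03, -0.006], [0.006, 0.007, -1.0]]
wrist_force: [0.0, -0.9, -0.5]
gripper_width: 0.502
gripper_force: 0.0
```

Call:
{"op": "servo_tool", "data": {"commands": [[[0.5, 0, 0, 15, 0, 0, 0], [0.5, 0, 0, 30, 0, 0, 0], [0.5, 0, 0, 41, 0, 0, 0], [0.5, 0, 0, 41, 0, 0, 0], [0.5, 0, 0, 41, 0, 0, 0]]]}}

```text
time_s: 13.2
tcp_pos: [0.5741, 0.366, 0.0247]
ee_rot: [[0.033, -0.999, 0.0], [-0.999, -0.033, -0.0], [0.0, -0.0, -1.0]]
wrist_force: [-0.9, -0.1, -0.3]
gripper_width: 0.499
gripper_force: 0.0
```

```bash
python3 -c "
from h import *
to(575,364,24,-88.2)
"
```

```text
t 13.2 p [574.1 366.   24.7] a -88.08 tilt [ 0.02 -0.  ] F [-0.9 -0.1 -0.3] w 43.4 gf 0.0 J6 -44
go [ 2.1 -0.9  0.7] az 0.002 world [ 0.9 -2.  -0.7]
```

Call:
{"op": "servo_tool", "data": {"commands": [[[0.5, 2, -0.9, 1, 0, 0, 0], [0.5, 2, -0.9, 1, 0, 0, 0], [1, 2, -0.9, 1, 0, 0, 0], [1, 2, -0.9, 1, 0, 0, 0], [1, 2, -0.9, 1, 0, 0, 0]]]}}

```text
time_s: 13.7
tcp_pos: [0.5749, 0.3639, 0.0237]
ee_rot: [[0.033, -0.999, 0.0], [-0.999, -0.033, 0.0], [-0.0, -0.0, -1.0]]
wrist_force: [-0.5, -0.1, -0.1]
gripper_width: 0.312
gripper_force: 0.0
```

Call:
{"op": "servo_tool", "data": {"commands": [[[1, 0, 0, 0, 0, 0, 0], [1, 0, 0, 0, 0, 0, 0], [1, 0, 0, 0, 0, 0, 0], [1, 0, 0, 0, 0, 0, 0], [1, 0, 0, 0, 0, 0, 0]]]}}

```text
time_s: 14.2
tcp_pos: [0.5748, 0.3638, 0.0235]
ee_rot: [[0.033, -0.999, -0.0], [-0.999, -0.033, -0.0], [0.0, 0.0, -1.0]]
wrist_force: [0.5, 0.1, -0.4]
gripper_width: 0.159
gripper_force: 30.0
```

```bash
python3 -c "
from h import *
to(575,364,24,-88.2)
"
```

```text
t 14.2 p [574.8 363.8  23.5] a -88.11 tilt [-0.01 -0.  ] F [ 0.5  0.1 -0.4] w 13.8 gf 30.0 J6 -44
go [-0.2 -0.2 -0.5] az 0.002 world [0.2 0.2 0.5]
```

Call:
{"op": "servo_tool", "data": {"commands": [[[1, 0, 0, -15, 0, 0, 0], [1, 0, 0, -50, 0, 0, 0], [1, 0, 0, -95, 0, 0, 0], [1, 0, 0, -130, 0, 0, 0], [1, 0, 0, -145, 0, 0, 0]]]}}

```text
time_s: 14.7
tcp_pos: [0.5766, 0.3649, 0.1747]
ee_rot: [[0.034, -0.999, 0.007], [-0.999, -0.034, 0.005], [-0.005, -0.007, -1.0]]
wrist_force: [1.2, 0.4, -1.2]
gripper_width: 0.156
gripper_force: 30.0
```

Call:
{"op": "servo_tool", "data": {"commands": [[[1, 15, -3, 0, 0, 0, 0], [1, 45, -8, 0, 0, 0, 0], [1, 80, -14, 0, 0, 0, 0], [1, 104, -18, 0, 0, 0, 0], [1, 111, -19, 0, 0, 0, 0]]]}}

```text
time_s: 15.2
tcp_pos: [0.597, 0.2497, 0.1674]
ee_rot: [[0.03, -1.0, -0.003], [-1.0, -0.03, -0.002], [0.002, 0.003, -1.0]]
wrist_force: [1.0, 0.7, -1.4]
gripper_width: 0.16
gripper_force: 30.0
```

Call:
{"op": "servo_tool", "data": {"commands": [[[1, 15, -3, 0, 0, 0, -0.04], [1, 45, -8, 0, 0, 0, -0.04], [1, 80, -14, 0, 0, 0, -0.04], [1, 104, -18, 0, 0, 0, -0.04], [1, 111, -19, 0, 0, 0, -0.04]]]}}

```text
time_s: 15.7
tcp_pos: [0.6198, 0.1406, 0.1677]
ee_rot: [[0.07, -0.998, -0.002], [-0.998, -0.07, -0.001], [0.001, 0.002, -1.0]]
wrist_force: [-0.1, -0.6, -1.1]
gripper_width: 0.159
gripper_force: 30.0
```

Call:
{"op": "servo_tool", "data": {"commands": [[[1, 0, 0, 0, 0, 0, 0], [1, 0, 0, 5, 0, 0, 0], [1, 0, 0, 12, 0, 0, 0], [1, 0, 0, 15, 0, 0, 0], [1, 0, 0, 15, 0, 0, 0]]]}}

```text
time_s: 16.2
tcp_pos: [0.6195, 0.1438, 0.1524]
ee_rot: [[0.074, -0.997, -0.002], [-0.997, -0.074, -0.001], [0.001, 0.002, -1.0]]
wrist_force: [-0.1, -0.3, -0.3]
gripper_width: 0.161
gripper_force: 30.0
```

```bash
python3 -c "
from h import *
to(619.9,143,129,-85.5)
c=cap('top');rect(near(c,'top',caps(c),.105,(619.6,143.5),60))
for xy in ((426,345),(430,-223),(425,-336)): rect(near(c,'top',rackm(c),.045,xy,60)) if len(near(c,'top',rackm(c),.045,xy,60))>50 else 0
"
```

```text
t 16.2 p [619.5 143.8 152.4] a -85.76 tilt [-0.11 -0.05] F [-0.1 -0.3 -0.3] w 14.0 gf 30.0 J6 -23
go [ 0.8 -0.4 23.4] az -0.005 world [  0.4  -0.8 -23.4]
rect c 0.0 0.0 size 0.0 0.0 a 0.0 n 0
rect c 430.3 -223.0 size 83.0 51.4 a -76.1 n 462
rect c 424.8 -335.6 size 85.8 53.5 a -99.6 n 509
```

Call:
{"op": "servo_tool", "data": {"commands": [[[1, 0.8, -0.4, 6, 0, 0, 0], [1, 0.8, -0.4, 12, 0, 0, 0], [1, 0.8, -0.4, 18, 0, 0, 0], [1, 0.8, -0.4, 18, 0, 0, 0], [1, 0.8, -0.4, 18, 0, 0, 0]]]}}

```text
time_s: 16.75
tcp_pos: [0.6206, 0.1423, 0.1353]
ee_rot: [[0.073, -0.997, -0.0], [-0.997, -0.073, -0.0], [0.0, 0.0, -1.0]]
wrist_force: [0.0, -0.5, -0.9]
gripper_width: 0.158
gripper_force: 30.0
```

```bash
python3 -c "
from h import *
to(619.9,143,128.5,-85.5)
c=cap('wrist','w6.png')
"
```

```text
t 16.75 p [620.6 142.3 135.3] a -85.82 tilt [-0.02 -0.02] F [ 0.  -0.5 -0.9] w 13.7 gf 30.0 J6 -23
go [-0.7  0.7  6.8] az -0.006 world [-0.7  0.7 -6.8]
```

View pics/w6.png

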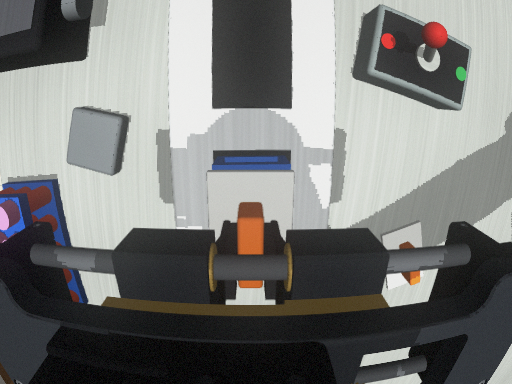

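Call:
{"op": "servo_tool", "data": {"commands": [[[1, -0.7, 0.6, 2, 0, 0, 0], [1, -0.7, 0.6, 4, 0, 0, 0], [1, -0.7, 0.6, 6, 0, 0, 0], [1, -0.7, 0.6, 7, 0, 0, 0], [1, -0.7, 0.6, 7, 0, 0, 0]]]}}

```text
time_s: 17.3
tcp_pos: [0.62, 0.1431, 0.1286]
ee_rot: [[0.073, -0.997, 0.0], [-0.997, -0.073, -0.0], [0.0, -0.0, -1.0]]
wrist_force: [0.0, 0.5, -1.0]
gripper_width: 0.158
gripper_force: 30.0
```

```bash
python3 -c "
from h import *
to(619.9,143,128.5,-85.5)
"
```

```text
t 17.3 p [620.  143.1 128.6] a -85.81 tilt [ 0. -0.] F [ 0.   0.5 -1. ] w 13.7 gf 30.0 J6 -23
go [0.1 0.1 0.1] az -0.005 world [-0.1 -0.1 -0.1]
```

Call:
{"op": "servo_tool", "data": {"commands": [[[1, 0, 0, 0.7, 0, 0, 0], [1, 0, 0, 0.7, 0, 0, 0], [0.7, 0, 0, 0.7, 0, 0, 0], [0.5, 0, 0, 0.7, 0, 0, 0], [0.5, 0, 0, 0.7, 0, 0, 0]]]}}

```text
time_s: 17.8
tcp_pos: [0.6201, 0.1431, 0.1276]
ee_rot: [[0.073, -0.997, 0.0], [-0.997, -0.073, 0.0], [-0.0, -0.0, -1.0]]
wrist_force: [0.7, 0.7, 0.7]
gripper_width: 0.344
gripper_force: 0.0
```

Call:
{"op": "servo_tool", "data": {"commands": [[[0.5, 0, 0, -20, 0, 0, 0], [0.5, 0, 0, -50, 0, 0, 0], [0.3, -30, 0, -90, 0, 0, 0], [0, -70, 0, -120, 0, 0, 0], [0, -75, 0, -130, 0, 0, 0]]]}}

```text
time_s: 18.3
tcp_pos: [0.6158, 0.2217, 0.262]
ee_rot: [[0.076, -0.997, 0.007], [-0.997, -0.076, 0.004], [-0.003, -0.008, -1.0]]
wrist_force: [-0.5, -0.2, -0.1]
gripper_width: 0.688
gripper_force: 0.0
```

```bash
python3 -c "
from h import *
s,p,R=st()
c=cap('wrist','w7.png')
for t in (8,12): plate(c,'wrist',(620,143),-85.5,.105,t)
P=near(c,'wrist',orange(c),.139,(620,143),40);rect(P)
plan(432,292,200,-70,2)
"
```

```text
t 18.3 p [615.8 221.7 262. ] a -85.61 tilt [0.42 0.22] F [-0.5 -0.2 -0.1] w 59.9 gf 0.0 J6 -30
plate
rect c 620.2 162.9 size 58.3 50.2 a 17.5 n 1668
plate
rect c 627.7 167.7 size 82.8 53.4 a 26.0 n 2584
rect c 620.4 143.5 size 41.4 12.7 a -85.5 n 673
t 18.35 p [615.7 220.9 261.9] a -85.63 tilt [0.38 0.19] F [ 0.8 -0.1  1.5] w 63.7 gf 0.0 J6 -30
call -42.4 88.9 30.9 az -0.136
call -54.1 82.3 30.9 az -0.136
```

View pics/w7.png

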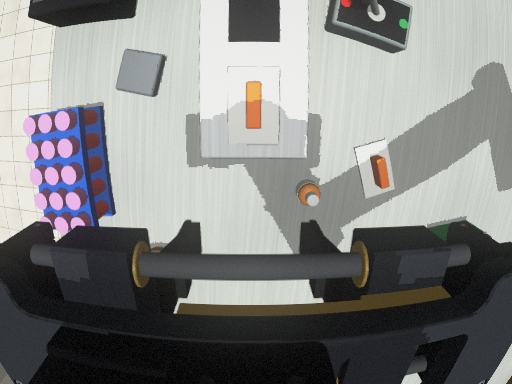

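```bash
python3 -c "
from h import *
plan(411,-148,200,-75.6,2)
"
```

```text
t 18.35 p [615.7 220.9 261.9] a -85.63 tilt [0.38 0.19] F [ 0.8 -0.1  1.5] w 63.7 gf 0.0 J6 -30
call 176.1 116.1 30.9 az -0.087
call 165.3 131.1 30.9 az -0.087
```

Call:
{"op": "servo_tool", "data": {"commands": [[[0, 176, 116, 31, 0, 0, -0.087], [0, 176, 116, 31, 0, 0, -0.087], [0, 176, 116, 31, 0, 0, -0.087], [0, 176, 116, 31, 0, 0, -0.087], [0, 176, 116, 31, 0, 0, -0.087]]]}}

```text
time_s: 18.85
tcp_pos: [0.5075, 0.0298, 0.225]
ee_rot: [[0.155, -0.988, -0.005], [-0.988, -0.155, -0.001], [0.0, 0.005, -1.0]]
wrist_force: [0.8, -0.2, 0.2]
gripper_width: 0.995
gripper_force: 0.0
```

Call:
{"op": "servo_tool", "data": {"commands": [[[0, 165, 131, 31, 0, 0, -0.087], [0, 165, 131, 31, 0, 0, -0.087], [0, 165, 131, 31, 0, 0, -0.087], [0, 165, 131, 31, 0, 0, -0.087], [0, 165, 131, 31, 0, 0, -0.087]]]}}

```text
time_s: 19.35
tcp_pos: [0.4048, -0.1525, 0.1942]
ee_rot: [[0.24, -0.971, -0.004], [-0.971, -0.24, 0.001], [-0.001, 0.004, -1.0]]
wrist_force: [-0.5, 1.3, 0.6]
gripper_width: 1.003
gripper_force: 0.0
```

Call:
{"op": "servo_tool", "data": {"commands": [[[0, 0, 0, 0, 0, 0, 0], [0, 0, 0, 0, 0, 0, 0], [0, 0, 0, 0, 0, 0, 0], [0, 0, 0, 0, 0, 0, 0], [0, 0, 0, 0, 0, 0, 0]]]}}

```text
time_s: 19.85
tcp_pos: [0.4092, -0.1491, 0.1958]
ee_rot: [[0.246, -0.969, 0.0], [-0.969, -0.246, 0.0], [0.0, -0.0, -1.0]]
wrist_force: [0.5, -0.1, -0.0]
gripper_width: 0.999
gripper_force: 0.0
```

```bash
python3 -c "
from h import *
s,p,R=st()
c=cap('wrist','w8.png')
H,S,V=hsv(c)
u=proj(c,[430,-223,45],'wrist').astype(int);print(u)
for y in range(u[1]-40,u[1]+40,8): print([(int(H[y,x]),int(S[y,x]),int(V[y,x])) for x in range(u[0]-35,u[0]+36,10)])
"
```

```text
t 19.85 p [ 409.2 -149.1  195.8] a -75.76 tilt [0.01 0.  ] F [ 0.5 -0.1 -0. ] w 86.9 gf 0.0 J6 13
[248 106]
[(60, 5, 224), (105, 53, 234), (109, 146, 242), (109, 153, 243), (108, 154, 243), (108, 150, 242), (108, 154, 243), (60, 6, 230)]
[(53, 4, 228), (105, 37, 229), (150, 2, 244), (135, 2, 245), (135, 2, 246), (135, 2, 245), (110, 91, 243), (60, 4, 228)]
[(53, 4, 228), (104, 24, 229), (126, 24, 167), (108, 153, 243), (108, 153, 243), (128, 38, 133), (109, 153, 243), (68, 4, 228)]
[(60, 3, 227), (107, 35, 233), (135, 2, 245), (150, 1, 244), (120, 1, 246), (150, 1, 244), (110, 138, 220), (60, 3, 224)]
[(60, 4, 227), (107, 49, 232), (150, 2, 245), (107, 44, 245), (135, 2, 245), (150, 1, 244), (108, 129, 241), (60, 5, 226)]
[(53, 4, 230), (104, 50, 233), (150, 2, 245), (118, 88, 206), (127, 65, 223), (131, 60, 228), (111, 123, 174), (60, 3, 228)]
[(53, 4, 228), (103, 32, 225), (131, 62, 226), (130, 61, 227), (130, 62, 226), (131, 64, 226), (111, 138, 175), (70, 5, 155)]
[(75, 10, 160), (53, 7, 156), (113, 116, 156), (111, 150, 175), (111, 150, 178), (113, 124, 158), (110, 153, 175), (60, 3, 155)]
[(53, 7, 155), (75, 3, 153), (130, 65, 224), (131, 65, 225), (131, 62, 225), (130, 61, 224), (112, 110, 174), (80, 5, 151)]
[(56, 11, 156), (107, 12, 152), (116, 103, 189), (110, 156, 173), (111, 154, 172), (115, 111, 186), (109, 105, 163), (60, 5, 154)]
```

View pics/w8.png

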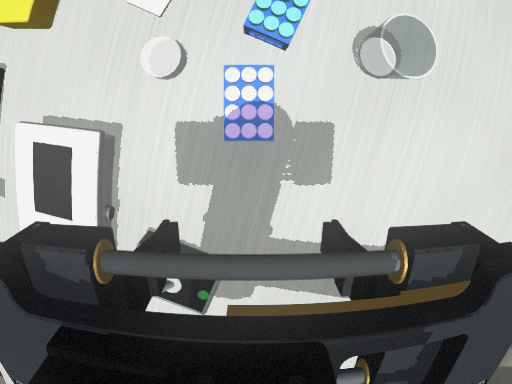

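```bash
cat >> h.py <<'E'
def rack(c,n,xy,z=.045,rad=55):
    H,S,V=hsv(c); m=((H>85)&(H<150)&(S>45)&(V>60))
    return rect(near(c,n,m,z,xy,rad))
E
python3 -c "
from h import *
c=cap('wrist')
cx,cy,a=rack(c,'wrist',(430,-224))
to(cx,cy,30,a)
"
```

```text
rect c 430.8 -227.5 size 76.7 51.1 a -76.1 n 2660
t 19.95 p [ 408.9 -149.4  195.9] a -75.78 tilt [ 0. -0.] F [-0.   0.4  0. ] w 87.0 gf 0.0 J6 13
go [ 81.1  -2.  165.9] az 0.005 world [  21.8  -78.2 -165.9]
```

Call:
{"op": "servo_tool", "data": {"commands": [[[0, 40, -1, 20, 0, 0, 0], [0, 81, -2, 60, 0, 0, 0], [0, 81, -2, 100, 0, 0, 0], [0, 81, -2, 110, 0, 0, 0], [0, 81, -2, 110, 0, 0, 0]]]}}

```text
time_s: 20.45
tcp_pos: [0.4292, -0.2276, 0.0846]
ee_rot: [[0.245, -0.97, -0.005], [-0.97, -0.245, 0.001], [-0.002, 0.004, -1.0]]
wrist_force: [1.1, 0.1, 0.5]
gripper_width: 1.003
gripper_force: 0.0
```

Call:
{"op": "servo_tool", "data": {"commands": [[[0, 0, 0, 25, 0, 0, 0], [0, 0, 0, 45, 0, 0, 0], [0, 0, 0, 55, 0, 0, 0], [0, 0, 0, 55, 0, 0, 0], [1, 0, 0, 55, 0, 0, 0]]]}}

```text
time_s: 20.95
tcp_pos: [0.4317, -0.2278, 0.0324]
ee_rot: [[0.246, -0.969, 0.003], [-0.969, -0.246, -0.001], [0.001, -0.002, -1.0]]
wrist_force: [0.2, 0.8, -0.1]
gripper_width: 0.959
gripper_force: 0.0
```

Call:
{"op": "servo_tool", "data": {"commands": [[[1, 0, 0, 0, 0, 0, 0], [1, 0, 0, 0, 0, 0, 0], [1, 0, 0, 0, 0, 0, 0], [1, 0, 0, 0, 0, 0, 0], [1, 0, 0, 0, 0, 0, 0]]]}}

```text
time_s: 21.45
tcp_pos: [0.4306, -0.228, 0.0311]
ee_rot: [[0.245, -0.97, 0.0], [-0.97, -0.245, -0.0], [0.0, -0.0, -1.0]]
wrist_force: [0.0, 0.2, 2.4]
gripper_width: 0.6
gripper_force: 30.0
```

Call:
{"op": "servo_tool", "data": {"commands": [[[1, 0, 0, -15, 0, 0, 0], [1, 0, 0, -50, 0, 0, 0], [1, 0, 0, -95, 0, 0, 0], [1, 0, 0, -130, 0, 0, 0], [1, 0, 0, -140, 0, 0, 0]]]}}

```text
time_s: 21.95
tcp_pos: [0.432, -0.2284, 0.1742]
ee_rot: [[0.245, -0.97, 0.007], [-0.97, -0.245, -0.002], [0.003, -0.006, -1.0]]
wrist_force: [1.3, -0.5, -4.2]
gripper_width: 0.595
gripper_force: 30.0
```

```bash
python3 -c "
from h import *
plan(628.4,24,185,-85.8,2)
"
```

```text
t 21.95 p [ 432.  -228.4  174.2] a -75.83 tilt [ 0.39 -0.09] F [ 1.3 -0.5 -4.2] w 51.8 gf 30.0 J6 23
call -98.3 -126.1 -5.4 az 0.087
call -108.9 -117.1 -5.4 az 0.087
```

Call:
{"op": "servo_tool", "data": {"commands": [[[1, -15, -19, -2, 0, 0, 0.02], [1, -40, -51, -4, 0, 0, 0.05], [1, -70, -90, -5, 0, 0, 0.08], [1, -92, -118, -5, 0, 0, 0.087], [1, -98, -126, -5, 0, 0, 0.087]]]}}

```text
time_s: 22.45
tcp_pos: [0.5295, -0.0994, 0.1736]
ee_rot: [[0.162, -0.987, -0.003], [-0.987, -0.162, 0.001], [-0.001, 0.003, -1.0]]
wrist_force: [-1.0, -0.2, -3.3]
gripper_width: 0.596
gripper_force: 30.0
```

Call:
{"op": "servo_tool", "data": {"commands": [[[1, -15, -17, -2, 0, 0, 0.02], [1, -45, -48, -4, 0, 0, 0.05], [1, -77, -83, -5, 0, 0, 0.08], [1, -102, -110, -5, 0, 0, 0.087], [1, -109, -117, -5, 0, 0, 0.087]]]}}

```text
time_s: 22.95
tcp_pos: [0.6276, 0.0266, 0.178]
ee_rot: [[0.075, -0.997, -0.003], [-0.997, -0.075, 0.0], [-0.0, 0.003, -1.0]]
wrist_force: [-0.5, 0.2, -3.1]
gripper_width: 0.596
gripper_force: 30.0
```

Call:
{"op": "servo_tool", "data": {"commands": [[[1, 0, 0, 10, 0, 0, 0], [1, 0, 0, 30, 0, 0, 0], [1, 0, 0, 45, 0, 0, 0], [1, 0, 0, 45, 0, 0, 0], [1, 0, 0, 45, 0, 0, 0]]]}}

```text
time_s: 23.45
tcp_pos: [0.6256, 0.0228, 0.135]
ee_rot: [[0.072, -0.997, -0.002], [-0.997, -0.072, -0.001], [0.001, 0.002, -1.0]]
wrist_force: [0.1, 0.1, -2.0]
gripper_width: 0.593
gripper_force: 30.0
```

```bash
python3 -c "
from h import *
to(628.4,23.7,91.3,-85.8)
c=cap('wrist','w9.png')
pads(c,'wrist')
"
```

```text
t 23.45 p [625.6  22.8 135. ] a -85.88 tilt [-0.13 -0.05] F [ 0.1  0.1 -2. ] w 51.6 gf 30.0 J6 -13
go [-0.7 -3.  43.7] az -0.001 world [  2.8   0.9 -43.7]
rect c 621.2 146.8 size 107.3 104.1 a -51.4 n 2763
rect c 627.4 27.5 size 103.6 96.6 a 4.2 n 2065
rect c 637.5 -96.3 size 84.9 59.2 a -86.1 n 8362
```

Call:
{"op": "servo_tool", "data": {"commands": [[[1, -0.7, -3, 10, 0, 0, 0], [1, -0.7, -3, 22, 0, 0, 0], [1, -0.7, -3, 34, 0, 0, 0], [1, -0.7, -3, 38, 0, 0, 0], [1, -0.7, -3, 38, 0, 0, 0]]]}}

```text
time_s: 24.0
tcp_pos: [0.6289, 0.0249, 0.0963]
ee_rot: [[0.073, -0.997, -0.003], [-0.997, -0.073, -0.001], [0.001, 0.003, -1.0]]
wrist_force: [-0.0, 1.0, -2.7]
gripper_width: 0.591
gripper_force: 30.0
```

```bash
python3 -c "
from h import *
to(628.5,23.5,91.2,-85.8)
"
```

```text
t 24.0 p [628.9  24.9  96.3] a -85.82 tilt [-0.16 -0.04] F [-0.   1.  -2.7] w 51.4 gf 30.0 J6 -13
go [1.4 0.5 5.1] az -0.0 world [-0.4 -1.4 -5.1]
```

Call:
{"op": "servo_tool", "data": {"commands": [[[1, 1, 0, 2, 0, 0, 0], [1, 1, 0, 4, 0, 0, 0], [1, 1, 0, 4, 0, 0, 0], [1, 1, 0, 4, 0, 0, 0], [1, 1, 0, 4, 0, 0, 0]]]}}

```text
time_s: 24.5
tcp_pos: [0.6299, 0.0241, 0.0942]
ee_rot: [[0.073, -0.997, 0.001], [-0.997, -0.073, 0.0], [-0.0, -0.001, -1.0]]
wrist_force: [0.0, 0.2, -3.2]
gripper_width: 0.596
gripper_force: 30.0
```

```bash
python3 -c "
from h import *
to(628.5,23.5,91.2,-85.8)
"
```

```text
t 24.5 p [629.9  24.1  94.2] a -85.81 tilt [0.03 0.01] F [ 0.   0.2 -3.2] w 51.9 gf 30.0 J6 -13
go [0.5 1.4 3. ] az -0.0 world [-1.4 -0.6 -3. ]
```

Final lowering with correction, release, back off, look.

Call:
{"op": "servo_tool", "data": {"commands": [[[1, 0.5, 1.4, 1.5, 0, 0, 0], [1, 0.5, 1.4, 3, 0, 0, 0], [1, 0.5, 1.4, 3.5, 0, 0, 0], [1, 0.5, 1.4, 3.5, 0, 0, 0], [1, 0.5, 1.4, 3.5, 0, 0, 0]]]}}

```text
time_s: 25.0
tcp_pos: [0.6282, 0.0234, 0.0911]
ee_rot: [[0.073, -0.997, -0.0], [-0.997, -0.073, -0.0], [0.0, 0.0, -1.0]]
wrist_force: [-2.9, 0.4, 5.7]
gripper_width: 0.596
gripper_force: 30.0
```

Call:
{"op": "servo_tool", "data": {"commands": [[[0, 0, 0, 0, 0, 0, 0], [0, 0, 0, 0, 0, 0, 0], [0, 0, 0, 0, 0, 0, 0], [0, 0, 0, 0, 0, 0, 0], [0, 0, 0, -10, 0, 0, 0]]]}}

```text
time_s: 25.5
tcp_pos: [0.6274, 0.0233, 0.099]
ee_rot: [[0.073, -0.997, -0.003], [-0.997, -0.073, -0.001], [0.0, 0.003, -1.0]]
wrist_force: [-0.0, -0.4, -0.1]
gripper_width: 0.95
gripper_force: 0.0
```

Call:
{"op": "servo_tool", "data": {"commands": [[[0, 0, 0, -40, 0, 0, 0], [0, 0, 0, -80, 0, 0, 0], [0, -40, 0, -120, 0, 0, 0], [0, -75, 0, -150, 0, 0, 0], [0, -75, 0, -160, 0, 0, 0]]]}}

```text
time_s: 26.0
tcp_pos: [0.6244, 0.1017, 0.2658]
ee_rot: [[0.077, -0.997, 0.009], [-0.997, -0.077, 0.003], [-0.002, -0.009, -1.0]]
wrist_force: [-0.1, -0.0, 0.7]
gripper_width: 1.001
gripper_force: 0.0
```

```bash
python3 -c "
from h import *
s,p,R=st()
c=cap('wrist')
rack(c,'wrist',(628.4,23.7),.105)
rack(c,'wrist',(619.7,143.3),.105)
t=cap('top');rack(t,'top',(628.4,23.7),.105)
for xy in ((426,345),(425,-336)): rack(t,'top',xy)
plan(444,290,200,-70,2)
"
```

```text
t 26.0 p [624.4 101.7 265.8] a -85.57 tilt [0.51 0.16] F [-0.1 -0.   0.7] w 87.1 gf 0.0 J6 -20
rect c 628.7 23.6 size 77.8 51.3 a -85.5 n 2716
rect c 623.3 98.5 size 49.7 10.0 a 4.5 n 455
rect c 623.5 23.2 size 82.3 59.0 a -85.5 n 426
rect c 0.0 0.0 size 0.0 0.0 a 0.0 n 0
rect c 424.7 -336.0 size 87.5 54.4 a -99.6 n 530
t 26.1 p [623.7  99.3 263.4] a -85.71 tilt [0.31 0.1 ] F [ 0.7 -0.2 -0.6] w 86.5 gf 0.0 J6 -19
call -101.8 82.5 31.7 az -0.137
call -112.1 67.8 31.7 az -0.137
```

```bash
python3 -c "
from h import *
plan(405,287,200,-69.5,2)
"
```

```text
t 26.1 p [623.7  99.3 263.4] a -85.71 tilt [0.31 0.1 ] F [ 0.7 -0.2 -0.6] w 86.5 gf 0.0 J6 -19
call -101.8 102.0 31.7 az -0.141
call -115.1 86.7 31.7 az -0.141
```

Call:
{"op": "servo_tool", "data": {"commands": [[[0, -102, 102, 32, 0, 0, -0.141], [0, -102, 102, 32, 0, 0, -0.141], [0, -102, 102, 32, 0, 0, -0.141], [0, -102, 102, 32, 0, 0, -0.141], [0, -102, 102, 32, 0, 0, -0.141]]]}}

```text
time_s: 26.6
tcp_pos: [0.5128, 0.192, 0.2272]
ee_rot: [[0.213, -0.977, -0.002], [-0.977, -0.213, -0.002], [0.001, 0.002, -1.0]]
wrist_force: [-0.4, -0.6, 0.1]
gripper_width: 0.998
gripper_force: 0.0
```

Call:
{"op": "servo_tool", "data": {"commands": [[[0.4, -115, 87, 32, 0, 0, -0.141], [0.4, -115, 87, 32, 0, 0, -0.141], [0.4, -115, 87, 32, 0, 0, -0.141], [0.4, -115, 87, 32, 0, 0, -0.141], [0.4, -115, 87, 32, 0, 0, -0.141]]]}}

```text
time_s: 27.1
tcp_pos: [0.4048, 0.2863, 0.196]
ee_rot: [[0.348, -0.938, -0.0], [-0.938, -0.348, -0.001], [0.001, 0.0, -1.0]]
wrist_force: [0.4, -0.1, 0.2]
gripper_width: 0.649
gripper_force: 0.0
```

Call:
{"op": "servo_tool", "data": {"commands": [[[0.5, 0, 0, 0, 0, 0, 0], [0.5, 0, 0, 0, 0, 0, 0], [0.5, 0, 0, 0, 0, 0, 0], [0.5, 0, 0, 0, 0, 0, 0], [0.5, 0, 0, 0, 0, 0, 0]]]}}

```text
time_s: 27.6
tcp_pos: [0.4046, 0.2861, 0.1964]
ee_rot: [[0.347, -0.938, 0.0], [-0.938, -0.347, 0.0], [-0.0, -0.0, -1.0]]
wrist_force: [-0.1, 0.1, 0.3]
gripper_width: 0.5
gripper_force: 0.0
```

```bash
python3 -c "
from h import *
c=cap('wrist')
cx,cy,a=rect(near(c,'wrist',orange(c),.034,(432,214.5),40))
for t in (8,12): x,y,b=plate(c,'wrist',(cx,cy),a,tol=t)
to(x,y,24,b)
"
```

```text
rect c 432.0 215.9 size 42.1 12.5 a -69.7 n 369
plate
rect c 432.7 215.6 size 79.3 50.9 a -69.3 n 2439
plate
rect c 433.9 212.2 size 86.6 50.9 a -69.3 n 2482
t 27.65 p [404.5 286.2 196.4] a -69.7 tilt [0. 0.] F [ 0.3 -0.3  0.4] w 43.7 gf 0.0 J6 -34
go [ 79.6  -1.9 172.4] az -0.006 world [  29.4  -74.  -172.4]
```

Call:
{"op": "servo_tool", "data": {"commands": [[[0.5, 40, -1, 20, 0, 0, 0], [0.5, 75.8, -1.8, 60, 0, 0, 0], [0.5, 75.8, -1.8, 100, 0, 0, 0], [0.5, 75.8, -1.8, 130, 0, 0, 0], [0.5, 75.8, -1.8, 130, 0, 0, 0]]]}}

```text
time_s: 28.15
tcp_pos: [0.4301, 0.2136, 0.0629]
ee_rot: [[0.346, -0.938, -0.007], [-0.938, -0.346, -0.006], [0.004, 0.009, -1.0]]
wrist_force: [-0.9, -0.5, -0.4]
gripper_width: 0.503
gripper_force: 0.0
```

Call:
{"op": "servo_tool", "data": {"commands": [[[0.5, 0, 0, 15, 0, 0, 0], [0.5, 0, 0, 30, 0, 0, 0], [0.5, 0, 0, 41, 0, 0, 0], [0.5, 0, 0, 41, 0, 0, 0], [0.5, 0, 0, 41, 0, 0, 0]]]}}

```text
time_s: 28.65
tcp_pos: [0.4329, 0.2166, 0.0262]
ee_rot: [[0.348, -0.937, 0.001], [-0.937, -0.348, 0.001], [-0.0, -0.001, -1.0]]
wrist_force: [0.6, 0.1, 0.4]
gripper_width: 0.505
gripper_force: 0.0
```

```bash
python3 -c "
from h import *
to(432.5,215.7,24,-69.4)
"
```

```text
t 28.65 p [432.9 216.6  26.2] a -69.62 tilt [0.07 0.05] F [0.6 0.1 0.4] w 43.9 gf 0.0 J6 -26
go [0.7 0.7 2.2] az -0.004 world [-0.4 -0.9 -2.2]
```

Call:
{"op": "servo_tool", "data": {"commands": [[[0.5, 0.7, 0.7, 2, 0, 0, 0], [0.5, 0.7, 0.7, 2, 0, 0, 0], [1, 0.7, 0.7, 2, 0, 0, 0], [1, 0.7, 0.7, 2, 0, 0, 0], [1, 0.7, 0.7, 2, 0, 0, 0]]]}}

```text
time_s: 29.15
tcp_pos: [0.432, 0.2152, 0.0235]
ee_rot: [[0.348, -0.938, 0.0], [-0.938, -0.348, 0.0], [-0.0, -0.0, -1.0]]
wrist_force: [0.5, 0.5, 0.2]
gripper_width: 0.312
gripper_force: 0.0
```

Call:
{"op": "servo_tool", "data": {"commands": [[[1, 0, 0, 0, 0, 0, 0], [1, 0, 0, 0, 0, 0, 0], [1, 0, 0, 0, 0, 0, 0], [1, 0, 0, 0, 0, 0, 0], [1, 0, 0, 0, 0, 0, 0]]]}}

```text
time_s: 29.65
tcp_pos: [0.4319, 0.2151, 0.0233]
ee_rot: [[0.348, -0.938, -0.0], [-0.938, -0.348, -0.0], [0.0, 0.0, -1.0]]
wrist_force: [0.3, 0.1, 0.4]
gripper_width: 0.156
gripper_force: 30.0
```

Call:
{"op": "servo_tool", "data": {"commands": [[[1, 0, 0, -15, 0, 0, 0], [1, 0, 0, -50, 0, 0, 0], [1, 0, 0, -95, 0, 0, 0], [1, 0, 0, -140, 0, 0, 0], [1, 0, 0, -165, 0, 0, 0]]]}}

```text
time_s: 30.15
tcp_pos: [0.4329, 0.2159, 0.1921]
ee_rot: [[0.348, -0.937, 0.004], [-0.937, -0.348, 0.004], [-0.002, -0.005, -1.0]]
wrist_force: [0.5, 0.6, -1.0]
gripper_width: 0.16
gripper_force: 30.0
```

```bash
python3 -c "
from h import *
plan(628.5,23.5,185,-85.7,2)
"
```

```text
t 30.15 p [432.9 215.9 192.1] a -69.63 tilt [0.26 0.2 ] F [ 0.5  0.6 -1. ] w 13.9 gf 30.0 J6 -25
call 124.2 -58.2 3.5 az 0.14
call 114.9 -75.0 3.5 az 0.14
```

Call:
{"op": "servo_tool", "data": {"commands": [[[1, 18, -8, 0, 0, 0, 0.02], [1, 50, -23, 1, 0, 0, 0.06], [1, 90, -42, 2, 0, 0, 0.1], [1, 117, -55, 3, 0, 0, 0.14], [1, 124, -58, 3, 0, 0, 0.14]]]}}

```text
time_s: 30.65
tcp_pos: [0.5306, 0.117, 0.1845]
ee_rot: [[0.21, -0.978, -0.001], [-0.978, -0.21, -0.001], [0.0, 0.001, -1.0]]
wrist_force: [-0.6, -0.8, -0.2]
gripper_width: 0.162
gripper_force: 30.0
```

Call:
{"op": "servo_tool", "data": {"commands": [[[1, 18, -11, 0, 0, 0, 0.02], [1, 50, -32, 1, 0, 0, 0.06], [1, 85, -55, 2, 0, 0, 0.1], [1, 108, -70, 3, 0, 0, 0.14], [1, 115, -75, 3, 0, 0, 0.14]]]}}

```text
time_s: 31.15
tcp_pos: [0.6279, 0.0213, 0.1812]
ee_rot: [[0.073, -0.997, -0.001], [-0.997, -0.073, -0.0], [0.0, 0.001, -1.0]]
wrist_force: [-0.0, 0.4, -1.8]
gripper_width: 0.159
gripper_force: 30.0
```

Call:
{"op": "servo_tool", "data": {"commands": [[[1, 0, 0, 5, 0, 0, 0], [1, 0, 0, 20, 0, 0, 0], [1, 0, 0, 32, 0, 0, 0], [1, 0, 0, 32, 0, 0, 0], [1, 0, 0, 32, 0, 0, 0]]]}}

```text
time_s: 31.65
tcp_pos: [0.6268, 0.0233, 0.1503]
ee_rot: [[0.076, -0.997, -0.001], [-0.997, -0.076, -0.0], [0.0, 0.001, -1.0]]
wrist_force: [0.2, -0.6, -1.1]
gripper_width: 0.16
gripper_force: 30.0
```

```bash
python3 -c "
from h import *
to(628.5,23.2,128.2,-85.7)
"
```

```text
t 31.65 p [626.8  23.3 150.3] a -85.62 tilt [-0.03 -0.02] F [ 0.2 -0.6 -1.1] w 13.9 gf 30.0 J6 -13
go [ 0.3 -1.7 22.1] az 0.001 world [  1.7  -0.1 -22.1]
```

Call:
{"op": "servo_tool", "data": {"commands": [[[1, 0.3, -1.7, 6, 0, 0, 0], [1, 0.3, -1.7, 12, 0, 0, 0], [1, 0.3, -1.7, 17, 0, 0, 0], [1, 0.3, -1.7, 17, 0, 0, 0], [1, 0.3, -1.7, 17, 0, 0, 0]]]}}

```text
time_s: 32.15
tcp_pos: [0.6289, 0.0224, 0.1332]
ee_rot: [[0.075, -0.997, -0.0], [-0.997, -0.075, -0.0], [0.0, 0.0, -1.0]]
wrist_force: [-0.3, 0.2, -0.5]
gripper_width: 0.163
gripper_force: 30.0
```

```bash
python3 -c "
from h import *
to(628.5,23.2,128.2,-85.7)
"
```

```text
t 32.15 p [628.9  22.4 133.2] a -85.7 tilt [-0.02 -0.01] F [-0.3  0.2 -0.5] w 14.2 gf 30.0 J6 -12
go [-0.9  0.3  5. ] az -0.0 world [-0.4  0.8 -5. ]
```

Call:
{"op": "servo_tool", "data": {"commands": [[[1, -0.8, 0.3, 2, 0, 0, 0], [1, -0.8, 0.3, 4, 0, 0, 0], [1, -0.8, 0.3, 5, 0, 0, 0], [1, -0.8, 0.3, 5.5, 0, 0, 0], [1, -0.8, 0.3, 5.5, 0, 0, 0]]]}}

```text
time_s: 32.65
tcp_pos: [0.6286, 0.0233, 0.1284]
ee_rot: [[0.075, -0.997, 0.0], [-0.997, -0.075, -0.0], [0.0, -0.0, -1.0]]
wrist_force: [-1.6, 0.4, 2.6]
gripper_width: 0.155
gripper_force: 30.0
```

```bash
python3 -c "
from h import *
to(628.5,23.2,128.2,-85.7)
"
```

```text
t 32.65 p [628.6  23.3 128.4] a -85.69 tilt [ 0.02 -0.  ] F [-1.6  0.4  2.6] w 13.5 gf 30.0 J6 -13
go [0.1 0.1 0.2] az 0.0 world [-0.1 -0.1 -0.2]
```

Seated (2.6 N contact). Release, back off, look.

Call:
{"op": "servo_tool", "data": {"commands": [[[0.9, 0, 0, 0, 0, 0, 0], [0.7, 0, 0, 0, 0, 0, 0], [0.5, 0, 0, 0, 0, 0, 0], [0.5, 0, 0, 0, 0, 0, 0], [0.5, 0, 0, 0, 0, 0, 0]]]}}

```text
time_s: 33.15
tcp_pos: [0.6286, 0.0232, 0.1276]
ee_rot: [[0.075, -0.997, -0.0], [-0.997, -0.075, -0.0], [0.0, 0.0, -1.0]]
wrist_force: [-0.5, 1.0, 0.5]
gripper_width: 0.433
gripper_force: 0.0
```

Call:
{"op": "servo_tool", "data": {"commands": [[[0.5, 0, 0, -20, 0, 0, 0], [0.5, 0, 0, -50, 0, 0, 0], [0.3, -30, 0, -90, 0, 0, 0], [0, -70, 0, -120, 0, 0, 0], [0, -75, 0, -130, 0, 0, 0]]]}}

```text
time_s: 33.65
tcp_pos: [0.6244, 0.1014, 0.2621]
ee_rot: [[0.079, -0.997, 0.008], [-0.997, -0.079, 0.003], [-0.002, -0.008, -1.0]]
wrist_force: [0.6, 0.3, 0.4]
gripper_width: 0.689
gripper_force: 0.0
```

```bash
python3 -c "
from h import *
s,p,R=st()
c=cap('wrist','w10.png')
rect(near(c,'wrist',orange(c),.139,(628.5,23.5),40))
t=cap('top')
for x,y in ((620,143),(628.5,23.5)): rect(near(t,'top',orange(t),.139,(x,y),45))
x,y,a=rack(t,'top',(425,-336))
plan(424.7+12.9,-336+76-4,200,-99.6,2)
"
```

```text
t 33.65 p [624.4 101.4 262.1] a -85.49 tilt [0.43 0.14] F [0.6 0.3 0.4] w 59.9 gf 0.0 J6 -19
rect c 629.0 24.4 size 42.3 12.7 a -85.4 n 645
rect c 623.3 146.0 size 35.9 5.5 a -72.9 n 4
rect c 627.2 25.5 size 40.1 12.7 a -85.2 n 67
rect c 424.7 -336.0 size 87.5 54.4 a -99.6 n 530
t 33.75 p [623.5  99.3 259.7] a -85.59 tilt [0.21 0.08] F [-0.2 -0.  -0.5] w 67.5 gf 0.0 J6 -19
call 174.0 106.7 29.8 az 0.122
call 185.7 84.7 29.8 az 0.122
```

View pics/w10.png

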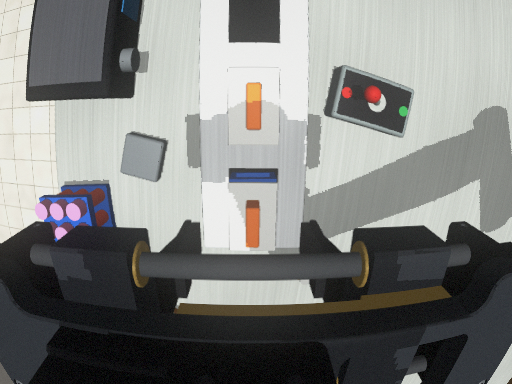

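Call:
{"op": "servo_tool", "data": {"commands": [[[0, 174, 107, 30, 0, 0, 0.122], [0, 174, 107, 30, 0, 0, 0.122], [0, 174, 107, 30, 0, 0, 0.122], [0, 174, 107, 30, 0, 0, 0.122], [0, 174, 107, 30, 0, 0, 0.122]]]}}

```text
time_s: 34.25
tcp_pos: [0.5245, -0.0879, 0.2251]
ee_rot: [[-0.053, -0.999, -0.007], [-0.999, 0.053, -0.0], [0.001, 0.007, -1.0]]
wrist_force: [-0.0, 0.6, -0.1]
gripper_width: 0.998
gripper_force: 0.0
```

Call:
{"op": "servo_tool", "data": {"commands": [[[0, 186, 85, 30, 0, 0, 0.122], [0, 186, 85, 30, 0, 0, 0.122], [0, 186, 85, 30, 0, 0, 0.122], [0, 186, 85, 30, 0, 0, 0.122], [0, 186, 85, 30, 0, 0, 0.122]]]}}

```text
time_s: 34.75
tcp_pos: [0.4314, -0.2685, 0.1953]
ee_rot: [[-0.175, -0.985, -0.006], [-0.985, 0.175, 0.002], [-0.001, 0.006, -1.0]]
wrist_force: [-0.3, -0.2, 0.3]
gripper_width: 1.005
gripper_force: 0.0
```

Call:
{"op": "servo_tool", "data": {"commands": [[[0, 0, 0, 0, 0, 0, 0], [0, 0, 0, 0, 0, 0, 0], [0, 0, 0, 0, 0, 0, 0], [0, 0, 0, 0, 0, 0, 0], [0, 0, 0, 0, 0, 0, 0]]]}}

```text
time_s: 35.25
tcp_pos: [0.4362, -0.2645, 0.198]
ee_rot: [[-0.166, -0.986, 0.0], [-0.986, 0.166, -0.0], [-0.0, -0.0, -1.0]]
wrist_force: [-0.5, -0.2, -0.4]
gripper_width: 1.0
gripper_force: 0.0
```

```bash
python3 -c "
from h import *
c=cap('wrist')
x,y,a=rack(c,'wrist',(425,-338));rect(near(c,'wrist',caps(c),.045,(x,y),60))
to(x,y,30,a)
"
```

```text
rect c 424.6 -342.1 size 78.2 50.6 a -100.1 n 3813
rect c 425.0 -342.7 size 71.0 47.3 a -99.3 n 2115
t 35.3 p [ 436.1 -264.6  198. ] a -99.6 tilt [ 0.02 -0.  ] F [ 1.1 -0.1 -0.3] w 87.2 gf 0.0 J6 3
go [ 78.3  -1.5 167.9] az 0.008 world [ -11.5  -77.5 -168. ]
```

Call:
{"op": "servo_tool", "data": {"commands": [[[0, 40, -1, 20, 0, 0, 0], [0, 78.5, -1.5, 60, 0, 0, 0], [0, 78.5, -1.5, 100, 0, 0, 0], [0, 78.5, -1.5, 110, 0, 0, 0], [0, 78.5, -1.5, 110, 0, 0, 0]]]}}

```text
time_s: 35.8
tcp_pos: [0.4231, -0.3423, 0.0866]
ee_rot: [[-0.168, -0.986, -0.004], [-0.986, 0.168, 0.001], [-0.001, 0.004, -1.0]]
wrist_force: [0.4, 0.6, 0.2]
gripper_width: 1.001
gripper_force: 0.0
```

Call:
{"op": "servo_tool", "data": {"commands": [[[0, 0, 0, 25, 0, 0, 0], [0, 0, 0, 45, 0, 0, 0], [0, 0, 0, 56, 0, 0, 0], [0, 0, 0, 56, 0, 0, 0], [1, 0, 0, 56, 0, 0, 0]]]}}

```text
time_s: 36.3
tcp_pos: [0.4253, -0.3431, 0.0334]
ee_rot: [[-0.167, -0.986, 0.002], [-0.986, 0.167, -0.001], [0.001, -0.003, -1.0]]
wrist_force: [0.4, 0.1, -0.7]
gripper_width: 0.964
gripper_force: 0.0
```

Call:
{"op": "servo_tool", "data": {"commands": [[[1, 0, 0, 0, 0, 0, 0], [1, 0, 0, 0, 0, 0, 0], [1, 0, 0, 0, 0, 0, 0], [1, 0, 0, 0, 0, 0, 0], [1, 0, 0, 0, 0, 0, 0]]]}}

```text
time_s: 36.8
tcp_pos: [0.4241, -0.343, 0.0321]
ee_rot: [[-0.168, -0.986, 0.0], [-0.986, 0.168, -0.0], [0.0, -0.001, -1.0]]
wrist_force: [0.2, 0.9, 1.9]
gripper_width: 0.593
gripper_force: 30.0
```

Call:
{"op": "servo_tool", "data": {"commands": [[[1, 0, 0, -15, 0, 0, 0], [1, 0, 0, -50, 0, 0, 0], [1, 0, 0, -95, 0, 0, 0], [1, 0, 0, -130, 0, 0, 0], [1, 0, 0, -140, 0, 0, 0]]]}}

```text
time_s: 37.3
tcp_pos: [0.4255, -0.3438, 0.1756]
ee_rot: [[-0.168, -0.986, 0.006], [-0.986, 0.168, -0.003], [0.002, -0.007, -1.0]]
wrist_force: [1.4, -0.2, -3.1]
gripper_width: 0.596
gripper_force: 30.0
```

```bash
python3 -c "
from h import *
plan(637.3,-96,185,-85.8,2)
"
```

```text
t 37.3 p [ 425.5 -343.8  175.6] a -99.66 tilt [ 0.37 -0.19] F [ 1.4 -0.2 -3.1] w 51.9 gf 30.0 J6 12
call -139.9 -83.6 -4.7 az -0.121
call -128.8 -99.9 -4.7 az -0.121
```

Call:
{"op": "servo_tool", "data": {"commands": [[[1, -15, -9, -1, 0, 0, -0.02], [1, -50, -30, -3, 0, 0, -0.06], [1, -95, -57, -4, 0, 0, -0.1], [1, -130, -78, -5, 0, 0, -0.121], [1, -140, -84, -5, 0, 0, -0.121]]]}}

```text
time_s: 37.8
tcp_pos: [0.5318, -0.2159, 0.1748]
ee_rot: [[-0.044, -0.999, -0.002], [-0.999, 0.044, 0.001], [-0.001, 0.002, -1.0]]
wrist_force: [-0.3, -1.3, -1.9]
gripper_width: 0.595
gripper_force: 30.0
```

Call:
{"op": "servo_tool", "data": {"commands": [[[1, -15, -12, -1, 0, 0, -0.02], [1, -50, -39, -3, 0, 0, -0.06], [1, -90, -70, -4, 0, 0, -0.1], [1, -120, -93, -5, 0, 0, -0.121], [1, -129, -100, -5, 0, 0, -0.121]]]}}

```text
time_s: 38.3
tcp_pos: [0.6381, -0.0923, 0.1803]
ee_rot: [[0.076, -0.997, -0.001], [-0.997, -0.076, 0.0], [-0.001, 0.001, -1.0]]
wrist_force: [-0.2, -0.9, -3.4]
gripper_width: 0.597
gripper_force: 30.0
```

Call:
{"op": "servo_tool", "data": {"commands": [[[1, 0, 0, 10, 0, 0, 0], [1, 0, 0, 30, 0, 0, 0], [1, 0, 0, 45, 0, 0, 0], [1, 0, 0, 45, 0, 0, 0], [1, 0, 0, 45, 0, 0, 0]]]}}

```text
time_s: 38.8
tcp_pos: [0.6353, -0.0964, 0.1363]
ee_rot: [[0.071, -0.997, -0.002], [-0.997, -0.071, -0.0], [0.0, 0.002, -1.0]]
wrist_force: [0.6, -0.1, -1.9]
gripper_width: 0.592
gripper_force: 30.0
```

```bash
python3 -c "
from h import *
to(637.3,-96.8,92.3,-85.8)
"
```

```text
t 38.8 p [635.3 -96.4 136.3] a -85.9 tilt [-0.11 -0.03] F [ 0.6 -0.1 -1.9] w 51.5 gf 30.0 J6 -2
go [ 0.6 -2.1 44. ] az -0.002 world [  2.   -0.4 -44. ]
```

Call:
{"op": "servo_tool", "data": {"commands": [[[1, 0.6, -1.5, 10, 0, 0, 0], [1, 0.6, -1.5, 22, 0, 0, 0], [1, 0.6, -1.5, 34, 0, 0, 0], [1, 0.6, -1.5, 38, 0, 0, 0], [1, 0.6, -1.5, 38, 0, 0, 0]]]}}

```text
time_s: 39.3
tcp_pos: [0.6371, -0.0954, 0.0974]
ee_rot: [[0.073, -0.997, -0.003], [-0.997, -0.073, -0.0], [-0.0, 0.003, -1.0]]
wrist_force: [-0.8, 0.6, -2.8]
gripper_width: 0.597
gripper_force: 30.0
```

Call:
{"op": "servo_tool", "data": {"commands": [[[1, 0, 0, 1, 0, 0, 0], [1, 0, 0, 2, 0, 0, 0], [1, 0, 0, 2, 0, 0, 0], [1, 0, 0, 2, 0, 0, 0], [1, 0, 0, 2, 0, 0, 0]]]}}

```text
time_s: 39.8
tcp_pos: [0.638, -0.0954, 0.0971]
ee_rot: [[0.073, -0.997, 0.001], [-0.997, -0.073, 0.0], [0.0, -0.001, -1.0]]
wrist_force: [0.3, 0.4, -2.6]
gripper_width: 0.594
gripper_force: 30.0
```

```bash
python3 -c "
from h import *
to(637.3,-96.8,92.1,-85.8)
"
```

```text
t 39.8 p [638.  -95.4  97.1] a -85.81 tilt [0.03 0.  ] F [ 0.3  0.4 -2.6] w 51.7 gf 30.0 J6 -2
go [1.3 0.8 5. ] az -0.0 world [-0.7 -1.4 -5. ]
```

Call:
{"op": "servo_tool", "data": {"commands": [[[1, 1.3, 0.8, 1.5, 0, 0, 0], [1, 1.3, 0.8, 3, 0, 0, 0], [1, 1.3, 0.8, 4.5, 0, 0, 0], [1, 1.3, 0.8, 5.2, 0, 0, 0], [1, 1.3, 0.8, 5.2, 0, 0, 0]]]}}

```text
time_s: 40.3
tcp_pos: [0.6372, -0.0969, 0.0922]
ee_rot: [[0.073, -0.997, 0.0], [-0.997, -0.073, -0.0], [0.0, -0.0, -1.0]]
wrist_force: [-0.8, 0.5, 1.4]
gripper_width: 0.594
gripper_force: 30.0
```

```bash
python3 -c "
from h import *
to(637.3,-96.8,92.1,-85.8)
"
```

```text
t 40.3 p [637.2 -96.9  92.2] a -85.81 tilt [ 0.   -0.01] F [-0.8  0.5  1.4] w 51.7 gf 30.0 J6 -2
go [-0.1 -0.1  0.1] az -0.0 world [ 0.1  0.1 -0.1]
```

Call:
{"op": "servo_tool", "data": {"commands": [[[0, 0, 0, 0, 0, 0, 0], [0, 0, 0, 0, 0, 0, 0], [0, 0, 0, 0, 0, 0, 0], [0, 0, 0, 0, 0, 0, 0], [0, 0, 0, -10, 0, 0, 0]]]}}

```text
time_s: 40.8
tcp_pos: [0.6362, -0.0968, 0.1005]
ee_rot: [[0.073, -0.997, -0.003], [-0.997, -0.073, 0.0], [-0.0, 0.003, -1.0]]
wrist_force: [-1.8, -0.5, 0.9]
gripper_width: 0.949
gripper_force: 0.0
```

Call:
{"op": "servo_tool", "data": {"commands": [[[0, 0, 0, -40, 0, 0, 0], [0, 0, 0, -80, 0, 0, 0], [0, -40, 0, -120, 0, 0, 0], [0, -75, 0, -150, 0, 0, 0], [0, -75, 0, -160, 0, 0, 0]]]}}

```text
time_s: 41.3
tcp_pos: [0.6332, -0.019, 0.2674]
ee_rot: [[0.077, -0.997, 0.009], [-0.997, -0.077, 0.001], [-0.0, -0.009, -1.0]]
wrist_force: [0.7, 0.1, 0.1]
gripper_width: 1.003
gripper_force: 0.0
```

```bash
python3 -c "
from h import *
s,p,R=st()
c=cap('wrist')
rack(c,'wrist',(637.3,-96),.105);rect(near(c,'wrist',caps(c),.105,(637.3,-96),60))
t=cap('top');rect(near(t,'top',orange(t),.034,(571,-350),45))
a=np.radians(-105.8);x,y=np.array((571,-352))-77*np.array([np.cos(a),np.sin(a)])
plan(x,y,200,-105.8,2)
"
```

```text
t 41.3 p [633.2 -19.  267.4] a -85.57 tilt [0.52 0.07] F [0.7 0.1 0.1] w 87.2 gf 0.0 J6 -9
rect c 637.5 -96.4 size 76.4 51.3 a -85.7 n 3620
rect c 637.4 -95.8 size 70.8 47.3 a -85.5 n 1982
rect c 571.2 -350.3 size 42.6 12.7 a -105.8 n 58
t 41.4 p [632.7 -21.1 264.9] a -85.7 tilt [0.34 0.04] F [-0.3 -0.2  0.4] w 86.7 gf 0.0 J6 -8
call 126.5 29.9 32.5 az 0.175
call 129.8 7.4 32.5 az 0.175
```

Call:
{"op": "servo_tool", "data": {"commands": [[[0, 126, 30, 32, 0, 0, 0.175], [0, 126, 30, 32, 0, 0, 0.175], [0, 126, 30, 32, 0, 0, 0.175], [0, 126, 30, 32, 0, 0, 0.175], [0, 126, 30, 32, 0, 0, 0.175]]]}}

```text
time_s: 41.9
tcp_pos: [0.6099, -0.1515, 0.2279]
ee_rot: [[-0.105, -0.994, -0.003], [-0.994, 0.105, 0.0], [0.0, 0.003, -1.0]]
wrist_force: [-0.0, 0.1, 0.3]
gripper_width: 0.999
gripper_force: 0.0
```

Call:
{"op": "servo_tool", "data": {"commands": [[[0.4, 130, 7, 32, 0, 0, 0.175], [0.5, 130, 7, 32, 0, 0, 0.175], [0.5, 130, 7, 32, 0, 0, 0.175], [0.5, 130, 7, 32, 0, 0, 0.175], [0.5, 130, 7, 32, 0, 0, 0.175]]]}}

```text
time_s: 42.4
tcp_pos: [0.5907, -0.2784, 0.197]
ee_rot: [[-0.274, -0.962, -0.001], [-0.962, 0.274, 0.0], [-0.0, 0.001, -1.0]]
wrist_force: [-0.0, 0.7, 0.7]
gripper_width: 0.63
gripper_force: 0.0
```

Call:
{"op": "servo_tool", "data": {"commands": [[[0.5, 0, 0, 0, 0, 0, 0], [0.5, 0, 0, 0, 0, 0, 0], [0.5, 0, 0, 0, 0, 0, 0], [0.5, 0, 0, 0, 0, 0, 0], [0.5, 0, 0, 0, 0, 0, 0]]]}}

```text
time_s: 42.9
tcp_pos: [0.591, -0.278, 0.1978]
ee_rot: [[-0.273, -0.962, 0.0], [-0.962, 0.273, -0.0], [-0.0, -0.0, -1.0]]
wrist_force: [0.2, -0.4, 0.6]
gripper_width: 0.502
gripper_force: 0.0
```

```bash
python3 -c "
from h import *
c=cap('wrist')
cx,cy,a=rect(near(c,'wrist',orange(c),.034,(571,-352),40))
for t in (6,8,10): x,y,b=plate(c,'wrist',(cx,cy),a,tol=t)
to(cx,cy,24,a)
"
```

```text
rect c 573.4 -353.4 size 42.3 12.6 a -106.0 n 488
plate
rect c 573.1 -354.0 size 77.6 51.1 a -106.3 n 2366
plate
rect c 573.1 -354.1 size 77.6 51.1 a -106.3 n 2383
plate
rect c 573.0 -354.1 size 77.7 51.1 a -106.3 n 2399
t 42.95 p [ 590.9 -278.2  197.8] a -105.84 tilt [ 0.01 -0.  ] F [ 0.2 -0.2 -0. ] w 43.4 gf 0.0 J6 -5
go [ 77.2  -3.7 173.8] az 0.003 world [ -17.5  -75.2 -173.8]
```

Call:
{"op": "servo_tool", "data": {"commands": [[[0.5, 40, -2, 20, 0, 0, 0.005], [0.5, 77.7, -3.5, 60, 0, 0, 0.005], [0.5, 77.7, -3.5, 100, 0, 0, 0.005], [0.5, 77.7, -3.5, 130, 0, 0, 0.005], [0.5, 77.7, -3.5, 130, 0, 0, 0.005]]]}}

```text
time_s: 43.45
tcp_pos: [0.5692, -0.3531, 0.0621]
ee_rot: [[-0.28, -0.96, -0.01], [-0.96, 0.28, 0.005], [-0.002, 0.011, -1.0]]
wrist_force: [-0.3, 0.4, -0.2]
gripper_width: 0.501
gripper_force: 0.0
```

Call:
{"op": "servo_tool", "data": {"commands": [[[0.5, 0, 0, 15, 0, 0, 0], [0.5, 0, 0, 30, 0, 0, 0], [0.5, 0, 0, 42, 0, 0, 0], [0.5, 0, 0, 42, 0, 0, 0], [0.5, 0, 0, 42, 0, 0, 0]]]}}

```text
time_s: 43.95
tcp_pos: [0.5732, -0.3542, 0.0259]
ee_rot: [[-0.278, -0.961, 0.0], [-0.961, 0.278, -0.0], [0.0, -0.0, -1.0]]
wrist_force: [0.5, -0.2, 0.7]
gripper_width: 0.5
gripper_force: 0.0
```

```bash
python3 -c "
from h import *
to(573.1,-353.9,24,-106.2)
"
```

```text
t 43.95 p [ 573.2 -354.2   25.9] a -106.13 tilt [ 0.01 -0.02] F [ 0.5 -0.2  0.7] w 43.5 gf 0.0 J6 2
go [-0.2  0.2  1.9] az 0.001 world [-0.1  0.3 -1.9]
```

Call:
{"op": "servo_tool", "data": {"commands": [[[0.5, 0, 0, 2, 0, 0, 0], [0.5, 0, 0, 2, 0, 0, 0], [1, 0, 0, 2, 0, 0, 0], [1, 0, 0, 2, 0, 0, 0], [1, 0, 0, 2, 0, 0, 0]]]}}

```text
time_s: 44.45
tcp_pos: [0.573, -0.3542, 0.0239]
ee_rot: [[-0.278, -0.961, 0.0], [-0.961, 0.278, -0.0], [0.0, -0.0, -1.0]]
wrist_force: [-0.1, 0.2, -0.9]
gripper_width: 0.31
gripper_force: 0.0
```

Call:
{"op": "servo_tool", "data": {"commands": [[[1, 0, 0, 0, 0, 0, 0], [1, 0, 0, 0, 0, 0, 0], [1, 0, 0, 0, 0, 0, 0], [1, 0, 0, 0, 0, 0, 0], [1, 0, 0, 0, 0, 0, 0]]]}}

```text
time_s: 44.95
tcp_pos: [0.5729, -0.3542, 0.0237]
ee_rot: [[-0.278, -0.961, -0.0], [-0.961, 0.278, -0.0], [0.0, 0.0, -1.0]]
wrist_force: [0.3, 0.6, 0.9]
gripper_width: 0.156
gripper_force: 30.0
```

Call:
{"op": "servo_tool", "data": {"commands": [[[1, 0, 0, -15, 0, 0, 0], [1, 0, 0, -50, 0, 0, 0], [1, 0, 0, -95, 0, 0, 0], [1, 0, 0, -130, 0, 0, 0], [1, 0, 0, -150, 0, 0, 0]]]}}

```text
time_s: 45.45
tcp_pos: [0.5742, -0.3549, 0.1791]
ee_rot: [[-0.278, -0.961, 0.006], [-0.961, 0.278, -0.003], [0.001, -0.007, -1.0]]
wrist_force: [1.2, -0.1, 0.0]
gripper_width: 0.155
gripper_force: 30.0
```

```bash
python3 -c "
from h import *
plan(637.4,-96.2,170,-85.6,2)
"
```

```text
t 45.45 p [ 574.2 -354.9  179.1] a -106.13 tilt [ 0.37 -0.18] F [ 1.2 -0.1  0. ] w 13.5 gf 30.0 J6 2
call -133.0 5.6 4.5 az -0.179
call -131.9 -18.2 4.5 az -0.179
```

Call:
{"op": "servo_tool", "data": {"commands": [[[1, -18, 1, 0, 0, 0, -0.04], [1, -55, 2, 1, 0, 0, -0.09], [1, -95, 4, 2, 0, 0, -0.15], [1, -125, 5, 4, 0, 0, -0.179], [1, -133, 5.6, 4, 0, 0, -0.179]]]}}

```text
time_s: 45.95
tcp_pos: [0.6044, -0.221, 0.1686]
ee_rot: [[-0.098, -0.995, -0.002], [-0.995, 0.098, 0.001], [-0.001, 0.002, -1.0]]
wrist_force: [0.2, -0.2, 0.4]
gripper_width: 0.159
gripper_force: 30.0
```

Call:
{"op": "servo_tool", "data": {"commands": [[[1, -18, -2, 0, 0, 0, -0.04], [1, -55, -8, 1, 0, 0, -0.09], [1, -95, -13, 2, 0, 0, -0.15], [1, -124, -17, 4, 0, 0, -0.179], [1, -132, -18, 4, 0, 0, -0.179]]]}}

```text
time_s: 46.45
tcp_pos: [0.6362, -0.0926, 0.165]
ee_rot: [[0.08, -0.997, -0.001], [-0.997, -0.08, 0.0], [-0.0, 0.001, -1.0]]
wrist_force: [0.2, 0.4, -1.5]
gripper_width: 0.156
gripper_force: 30.0
```

Call:
{"op": "servo_tool", "data": {"commands": [[[1, 0, 0, 5, 0, 0, 0], [1, 0, 0, 12, 0, 0, 0], [1, 0, 0, 20, 0, 0, 0], [1, 0, 0, 20, 0, 0, 0], [1, 0, 0, 20, 0, 0, 0]]]}}

```text
time_s: 46.95
tcp_pos: [0.6356, -0.0964, 0.1451]
ee_rot: [[0.075, -0.997, -0.001], [-0.997, -0.075, -0.0], [0.0, 0.001, -1.0]]
wrist_force: [0.1, -0.6, -0.8]
gripper_width: 0.158
gripper_force: 30.0
```

```bash
python3 -c "
from h import *
to(637.4,-96.3,128.6,-85.7)
"
```

```text
t 46.95 p [635.6 -96.4 145.1] a -85.71 tilt [-0.06 -0.02] F [ 0.1 -0.6 -0.8] w 13.8 gf 30.0 J6 -1
go [ 0.  -1.8 16.5] az -0.0 world [  1.8   0.1 -16.5]
```

Call:
{"op": "servo_tool", "data": {"commands": [[[1, 0, -1.7, 4, 0, 0, 0], [1, 0, -1.7, 8, 0, 0, 0], [1, 0, -1.7, 11, 0, 0, 0], [1, 0, -1.7, 11, 0, 0, 0], [1, 0, -1.7, 11, 0, 0, 0]]]}}

```text
time_s: 47.45
tcp_pos: [0.6377, -0.0953, 0.1346]
ee_rot: [[0.076, -0.997, -0.0], [-0.997, -0.076, -0.0], [0.0, 0.0, -1.0]]
wrist_force: [0.3, -0.2, -0.6]
gripper_width: 0.157
gripper_force: 30.0
```

```bash
python3 -c "
from h import *
to(637.4,-96.3,128.6,-85.7)
"
```

```text
t 47.45 p [637.7 -95.3 134.6] a -85.64 tilt [-0.01 -0.01] F [ 0.3 -0.2 -0.6] w 13.6 gf 30.0 J6 -1
go [1.  0.4 6. ] az 0.001 world [-0.3 -1.  -6. ]
```

Call:
{"op": "servo_tool", "data": {"commands": [[[1, 1, 0.4, 2, 0, 0, 0], [1, 1, 0.4, 4, 0, 0, 0], [1, 1, 0.4, 5.5, 0, 0, 0], [1, 1, 0.4, 6.3, 0, 0, 0], [1, 1, 0.4, 6.3, 0, 0, 0]]]}}

```text
time_s: 47.95
tcp_pos: [0.6374, -0.0963, 0.1287]
ee_rot: [[0.076, -0.997, 0.0], [-0.997, -0.076, -0.0], [0.0, -0.0, -1.0]]
wrist_force: [-1.4, 0.7, 0.6]
gripper_width: 0.161
gripper_force: 30.0
```

```bash
python3 -c "
from h import *
to(637.4,-96.3,128.6,-85.7)
"
```

```text
t 47.95 p [637.4 -96.3 128.7] a -85.64 tilt [ 0.01 -0.01] F [-1.4  0.7  0.6] w 14.0 gf 30.0 J6 -1
go [-0.  -0.   0.1] az 0.001 world [ 0.   0.  -0.1]
```

Call:
{"op": "servo_tool", "data": {"commands": [[[0.9, 0, 0, 0, 0, 0, 0], [0.7, 0, 0, 0, 0, 0, 0], [0.5, 0, 0, 0, 0, 0, 0], [0.5, 0, 0, 0, 0, 0, 0], [0.5, 0, 0, 0, 0, 0, 0]]]}}

```text
time_s: 48.45
tcp_pos: [0.6374, -0.0963, 0.1282]
ee_rot: [[0.076, -0.997, -0.0], [-0.997, -0.076, 0.0], [-0.0, 0.0, -1.0]]
wrist_force: [0.0, -0.0, 1.0]
gripper_width: 0.435
gripper_force: 0.0
```

Call:
{"op": "servo_tool", "data": {"commands": [[[0.5, 0, 0, -20, 0, 0, 0], [0.5, 0, 0, -50, 0, 0, 0], [0.3, -20, 0, -90, 0, 0, 0], [0, -50, 0, -130, 0, 0, 0], [0, -75, 0, -160, 0, 0, 0]]]}}

```text
time_s: 48.95
tcp_pos: [0.6321, -0.0208, 0.2914]
ee_rot: [[0.076, -0.997, 0.003], [-0.997, -0.076, 0.0], [0.0, -0.003, -1.0]]
wrist_force: [0.0, 0.7, -0.5]
gripper_width: 0.688
gripper_force: 0.0
```

Call:
{"op": "servo_tool", "data": {"commands": [[[0.8, 40, 45, 0, 0, 0, 0], [1, 40, 90, 0, 0, 0, 0], [1, 40, 135, 0, 0, 0, 0], [1, 40, 180, 0, 0, 0, 0], [1, 40, 200, 0, 0, 0, 0]]]}}

```text
time_s: 49.45
tcp_pos: [0.4317, -0.0771, 0.2887]
ee_rot: [[0.076, -0.997, 0.0], [-0.997, -0.076, 0.001], [-0.001, -0.0, -1.0]]
wrist_force: [0.3, -0.6, -0.0]
gripper_width: 0.402
gripper_force: 0.0
```

```bash
python3 -c "
from h import *
st()
t=cap('top')
for x,y in ((620,143),(628.5,23.5),(637,-96)): rect(near(t,'top',orange(t),.139,(x,y),45))
H,S,V=hsv(t)
for b in blobs(t,'top',((H<5)|(H>174))&(S>150)&(V>90),.1,3,(235,180,280,228)): print('red',*b)
a=cv2.resize(t['pixels'][110:200,170:330],(800,450),interpolation=cv2.INTER_CUBIC)
cv2.imwrite('pics/t11.png',a[...,::-1])
w=cap('wrist','w11.png')
"
```

```text
t 49.45 p [431.7 -77.1 288.7] a -85.67 tilt [0.02 0.03] F [ 0.3 -0.6 -0. ] w 34.9 gf 0.0 J6 -7
rect c 607.5 136.8 size 40.2 13.5 a -84.4 n 70
rect c 627.0 24.3 size 37.9 13.3 a -85.2 n 66
rect c 635.7 -94.0 size 40.8 13.3 a -85.2 n 71
red [506.8  -3. ] [16.5 10.1] -73.0 [257.3 190. ]
```

View pics/t11.png

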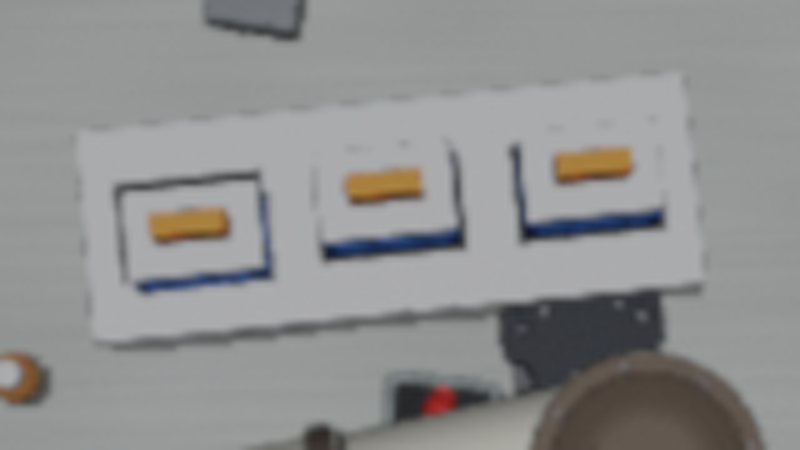

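```bash
python3 -c "
from h import *
plan(604,212,258,-85.7,2)
"
```

```text
t 49.55 p [432.8 -77.  289.3] a -85.65 tilt [0.11 0.04] F [ 0.8 -0.1  0.5] w 26.9 gf 0.0 J6 -7
call -137.6 -96.3 15.7 az 0.0
call -137.6 -96.2 15.7 az 0.0
```

Call:
{"op": "servo_tool", "data": {"commands": [[[0, -138, -96, 16, 0, 0, 0], [0, -138, -96, 16, 0, 0, 0], [0, -138, -96, 16, 0, 0, 0], [0, -138, -96, 16, 0, 0, 0], [0, -138, -96, 16, 0, 0, 0]]]}}

```text
time_s: 50.05
tcp_pos: [0.5222, 0.0705, 0.2709]
ee_rot: [[0.079, -0.997, -0.002], [-0.997, -0.079, -0.001], [0.001, 0.002, -1.0]]
wrist_force: [-0.6, -0.7, 0.8]
gripper_width: 0.684
gripper_force: 0.0
```

Call:
{"op": "servo_tool", "data": {"commands": [[[0, -138, -96, 16, 0, 0, 0], [0, -138, -96, 16, 0, 0, 0], [0, -138, -96, 16, 0, 0, 0], [0, -138, -96, 16, 0, 0, 0], [0, -138, -96, 16, 0, 0, 0]]]}}

```text
time_s: 50.55
tcp_pos: [0.6067, 0.2144, 0.2545]
ee_rot: [[0.077, -0.997, -0.002], [-0.997, -0.077, -0.001], [0.001, 0.002, -1.0]]
wrist_force: [-0.2, -0.0, -0.6]
gripper_width: 0.992
gripper_force: 0.0
```

Call:
{"op": "servo_tool", "data": {"commands": [[[0, 0, 0, 0, 0, 0, 0], [0, 0, 0, 0, 0, 0, 0], [0, 0, 0, 0, 0, 0, 0], [0, 0, 0, 0, 0, 0, 0], [0, 0, 0, 0, 0, 0, 0]]]}}

```text
time_s: 51.05
tcp_pos: [0.6057, 0.2126, 0.2569]
ee_rot: [[0.075, -0.997, 0.001], [-0.997, -0.075, 0.0], [-0.0, -0.001, -1.0]]
wrist_force: [0.6, 0.7, -0.0]
gripper_width: 0.999
gripper_force: 0.0
```

```bash
python3 -c "
from h import *
st()
c=cap('wrist')
x,y,a=rect(near(c,'wrist',orange(c),.139,(608,136),40))
rect(near(c,'wrist',orange(c),.139,(628.5,23.5),40))
for t in (4,6,8,10): plate(c,'wrist',(x,y),a,.105,t)
u=proj(c,[x,y,105],'wrist').astype(int);print(u)
a=c['pixels'][max(0,u[1]-75):u[1]+75,u[0]-100:u[0]+100]
cv2.imwrite('pics/w12.png',cv2.resize(a,None,fx=4,fy=4,interpolation=cv2.INTER_CUBIC)[...,::-1])
"
```

```text
t 51.05 p [605.7 212.6 256.9] a -85.68 tilt [0.03 0.02] F [ 0.6  0.7 -0. ] w 86.9 gf 0.0 J6 -29
rect c 609.2 136.3 size 41.5 12.6 a -85.6 n 701
rect c 627.0 41.6 size 12.7 10.2 a 3.7 n 164
plate
rect c 607.6 152.6 size 50.0 44.2 a 3.2 n 1613
plate
rect c 607.6 152.6 size 50.0 44.2 a 3.2 n 1623
plate
rect c 607.0 152.7 size 52.5 45.0 a 4.5 n 1637
plate
rect c 607.0 152.7 size 52.5 45.1 a 4.6 n 1677
[252 106]
```

View pics/w12.png

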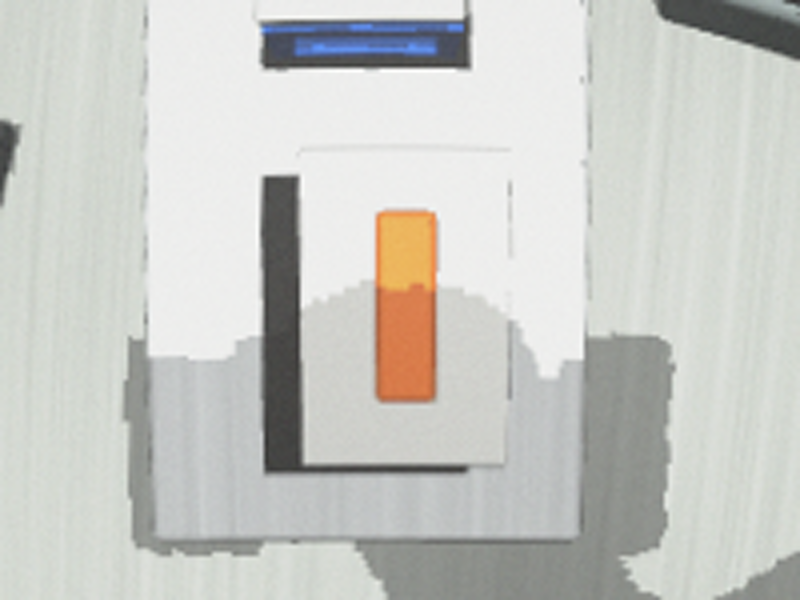

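```bash
python3 -c "
from h import *
to(608.8,136,92,-85.6)
"
```

```text
t 51.1 p [605.7 212.7 256.8] a -85.67 tilt [0.03 0.02] F [ 0.4  1.2 -0. ] w 87.0 gf 0.0 J6 -29
go [ 76.8   2.8 164.8] az -0.001 world [   3.1  -76.7 -164.8]
```

Call:
{"op": "servo_tool", "data": {"commands": [[[0, 40, 1.5, 10, 0, 0, 0], [0, 76.8, 2.8, 40, 0, 0, 0], [0, 76.8, 2.8, 80, 0, 0, 0], [0, 76.8, 2.8, 100, 0, 0, 0], [0, 76.8, 2.8, 100, 0, 0, 0]]]}}

```text
time_s: 51.6
tcp_pos: [0.6067, 0.1351, 0.1528]
ee_rot: [[0.075, -0.997, -0.007], [-0.997, -0.075, -0.003], [0.002, 0.007, -1.0]]
wrist_force: [0.0, -0.5, -0.1]
gripper_width: 1.002
gripper_force: 0.0
```

Call:
{"op": "servo_tool", "data": {"commands": [[[0, 0, 0, 0, 0, 0, 0], [0, 0, 0, 15, 0, 0, 0], [0, 0, 0, 30, 0, 0, 0], [0, 0, 0, 40, 0, 0, 0], [0, 0, 0, 40, 0, 0, 0]]]}}

```text
time_s: 52.1
tcp_pos: [0.6087, 0.1366, 0.1163]
ee_rot: [[0.076, -0.997, -0.0], [-0.997, -0.076, -0.0], [0.0, 0.0, -1.0]]
wrist_force: [0.3, -0.3, 0.1]
gripper_width: 1.006
gripper_force: 0.0
```

Call:
{"op": "servo_tool", "data": {"commands": [[[0, 0, 0, 7, 0, 0, 0], [0, 0, 0, 14, 0, 0, 0], [0, 0, 0, 21, 0, 0, 0], [0, 0, 0, 21, 0, 0, 0], [0, 0, 0, 21, 0, 0, 0]]]}}

```text
time_s: 52.6
tcp_pos: [0.6088, 0.1363, 0.0952]
ee_rot: [[0.076, -0.997, -0.0], [-0.997, -0.076, -0.0], [0.0, 0.0, -1.0]]
wrist_force: [-0.2, 0.3, 0.4]
gripper_width: 1.002
gripper_force: 0.0
```

```bash
python3 -c "
from h import *
to(608.8,136,92,-85.6)
"
```

```text
t 52.6 p [608.8 136.3  95.2] a -85.64 tilt [-0.01 -0.02] F [-0.2  0.3  0.4] w 87.2 gf 0.0 J6 -23
go [0.3 0.1 3.2] az -0.001 world [-0.  -0.3 -3.2]
```

Down 3 mm, close, lift a few mm gently.

Call:
{"op": "servo_tool", "data": {"commands": [[[0, 0, 0, 3, 0, 0, 0], [0.3, 0, 0, 3, 0, 0, 0], [0.4, 0, 0, 3, 0, 0, 0], [0.5, 0, 0, 3, 0, 0, 0], [1, 0, 0, 3, 0, 0, 0]]]}}

```text
time_s: 53.1
tcp_pos: [0.6089, 0.1364, 0.0925]
ee_rot: [[0.076, -0.997, 0.0], [-0.997, -0.076, 0.0], [-0.0, -0.0, -1.0]]
wrist_force: [0.3, -0.4, 0.2]
gripper_width: 0.722
gripper_force: 0.0
```

Call:
{"op": "servo_tool", "data": {"commands": [[[1, 0, 0, 0, 0, 0, 0], [1, 0, 0, 0, 0, 0, 0], [1, 0, 0, 0, 0, 0, 0], [1, 0, 0, 0, 0, 0, 0], [1, 0, 0, 0, 0, 0, 0]]]}}

```text
time_s: 53.6
tcp_pos: [0.6087, 0.1364, 0.0924]
ee_rot: [[0.076, -0.997, -0.0], [-0.997, -0.076, -0.0], [0.0, 0.0, -1.0]]
wrist_force: [0.4, 0.4, 0.9]
gripper_width: 0.597
gripper_force: 30.0
```

```bash
python3 -c "
from h import *
to(619.7,143.5,92,-85.8)
"
```

```text
t 53.6 p [608.7 136.4  92.4] a -85.64 tilt [-0.01 -0.  ] F [0.4 0.4 0.9] w 52.0 gf 30.0 J6 -23
go [ -6.3 -11.5   0.4] az 0.003 world [11.   7.1 -0.4]
```

Call:
{"op": "servo_tool", "data": {"commands": [[[1, 0, 0, -1, 0, 0, 0], [1, 0, 0, -2, 0, 0, 0], [1, 0, 0, -4, 0, 0, 0], [1, 0, 0, -5, 0, 0, 0], [1, 0, 0, -5, 0, 0, 0]]]}}

```text
time_s: 54.1
tcp_pos: [0.6089, 0.1364, 0.0974]
ee_rot: [[0.076, -0.997, 0.0], [-0.997, -0.076, 0.0], [-0.0, -0.0, -1.0]]
wrist_force: [-0.4, 0.6, -4.1]
gripper_width: 0.595
gripper_force: 30.0
```

Call:
{"op": "servo_tool", "data": {"commands": [[[1, -1, -2, 0, 0, 0, 0], [1, -2.5, -5, 0, 0, 0, 0.002], [1, -4.5, -8, 0, 0, 0, 0.003], [1, -6, -11, 0, 0, 0, 0.003], [1, -6.5, -11.5, 0, 0, 0, 0.003]]]}}

```text
time_s: 54.6
tcp_pos: [0.6203, 0.1441, 0.0973]
ee_rot: [[0.073, -0.997, 0.0], [-0.997, -0.073, 0.0], [-0.0, -0.0, -1.0]]
wrist_force: [0.0, -1.0, -3.3]
gripper_width: 0.592
gripper_force: 30.0
```

Call:
{"op": "servo_tool", "data": {"commands": [[[1, 0, 0, 0, 0, 0, 0], [1, 0, 0, 0, 0, 0, 0], [1, 0, 0, 0, 0, 0, 0], [1, 0, 0, 0, 0, 0, 0], [1, 0, 0, 0, 0, 0, 0]]]}}

```text
time_s: 55.1
tcp_pos: [0.6197, 0.1437, 0.0974]
ee_rot: [[0.073, -0.997, 0.0], [-0.997, -0.073, -0.0], [0.0, -0.0, -1.0]]
wrist_force: [0.1, 0.1, -3.1]
gripper_width: 0.597
gripper_force: 30.0
```

```bash
python3 -c "
from h import *
to(619.7,143.8,92.4,-85.8)
"
```

```text
t 55.1 p [619.7 143.7  97.4] a -85.82 tilt [ 0. -0.] F [ 0.1  0.1 -3.1] w 51.9 gf 30.0 J6 -23
go [-0.1  0.   5. ] az -0.0 world [-0.   0.1 -5. ]
```

Lower, release, rise, back off and inspect.

Call:
{"op": "servo_tool", "data": {"commands": [[[1, 0, 0, 1.5, 0, 0, 0], [1, 0, 0, 3, 0, 0, 0], [1, 0, 0, 4.5, 0, 0, 0], [1, 0, 0, 5.2, 0, 0, 0], [1, 0, 0, 5.2, 0, 0, 0]]]}}

```text
time_s: 55.6
tcp_pos: [0.6198, 0.1437, 0.0924]
ee_rot: [[0.073, -0.997, -0.0], [-0.997, -0.073, -0.0], [0.0, 0.0, -1.0]]
wrist_force: [-0.7, 1.1, -1.6]
gripper_width: 0.596
gripper_force: 30.0
```

Call:
{"op": "servo_tool", "data": {"commands": [[[0.6, 0, 0, 0, 0, 0, 0], [0.3, 0, 0, 0, 0, 0, 0], [0, 0, 0, 0, 0, 0, 0], [0, 0, 0, 0, 0, 0, 0], [0, 0, 0, 0, 0, 0, 0]]]}}

```text
time_s: 56.1
tcp_pos: [0.6201, 0.1438, 0.0924]
ee_rot: [[0.073, -0.997, 0.001], [-0.997, -0.073, 0.0], [-0.0, -0.001, -1.0]]
wrist_force: [0.1, -0.6, -0.6]
gripper_width: 0.873
gripper_force: 0.0
```

Call:
{"op": "servo_tool", "data": {"commands": [[[0, 0, 0, -25, 0, 0, 0], [0, 0, 0, -60, 0, 0, 0], [0, 0, 0, -100, 0, 0, 0], [0, -40, 0, -140, 0, 0, 0], [0, -75, 0, -165, 0, 0, 0]]]}}

```text
time_s: 56.6
tcp_pos: [0.6149, 0.2183, 0.2603]
ee_rot: [[0.07, -0.998, 0.003], [-0.998, -0.07, 0.001], [-0.001, -0.003, -1.0]]
wrist_force: [1.9, 1.2, -0.0]
gripper_width: 0.998
gripper_force: 0.0
```

Call:
{"op": "servo_tool", "data": {"commands": [[[0, 0, 0, 0, 0, 0, 0], [0, 0, 0, 0, 0, 0, 0], [0, 0, 0, 0, 0, 0, 0], [0, 0, 0, 0, 0, 0, 0], [0, 0, 0, 0, 0, 0, 0]]]}}

```text
time_s: 57.1
tcp_pos: [0.6142, 0.2175, 0.256]
ee_rot: [[0.072, -0.997, -0.002], [-0.997, -0.072, -0.001], [0.001, 0.002, -1.0]]
wrist_force: [0.6, -0.1, -0.1]
gripper_width: 1.002
gripper_force: 0.0
```

```bash
python3 -c "
from h import *
st()
c=cap('wrist')
x,y,a=rect(near(c,'wrist',orange(c),.139,(620,143),40))
u=proj(c,[x,y,105],'wrist').astype(int)
H,S,V=hsv(c)
print('dark rows',[(j,np.nonzero(V[j,u[0]-60:u[0]+60]<70)[0].tolist()) for j in range(u[1]-55,u[1]+60,10)])
t=cap('top');rect(near(t,'top',orange(t),.139,(620,143),45))
a=c['pixels'][max(0,u[1]-75):u[1]+75,u[0]-100:u[0]+100]
b=t['pixels'][120:185,175:325]
b=cv2.resize(b,(690,299),interpolation=cv2.INTER_CUBIC);a=cv2.resize(a,(400,300),interpolation=cv2.INTER_CUBIC)
o=np.zeros((600,690,3),np.uint8);o[:299]=b;o[300:300+a.shape[0],:400]=a
cv2.imwrite('pics/w13.png',o[...,::-1])
"
```

```text
t 57.1 p [614.2 217.5 256. ] a -85.89 tilt [-0.11 -0.07] F [ 0.6 -0.1 -0.1] w 87.2 gf 0.0 J6 -30
rect c 620.5 143.5 size 42.3 12.5 a -85.8 n 702
dark rows [(54, []), (64, []), (74, []), (84, []), (94, []), (104, []), (114, []), (124, []), (134, []), (144, []), (154, []), (164, [])]
rect c 618.9 143.7 size 42.5 12.9 a -85.8 n 70
```

View pics/w13.png

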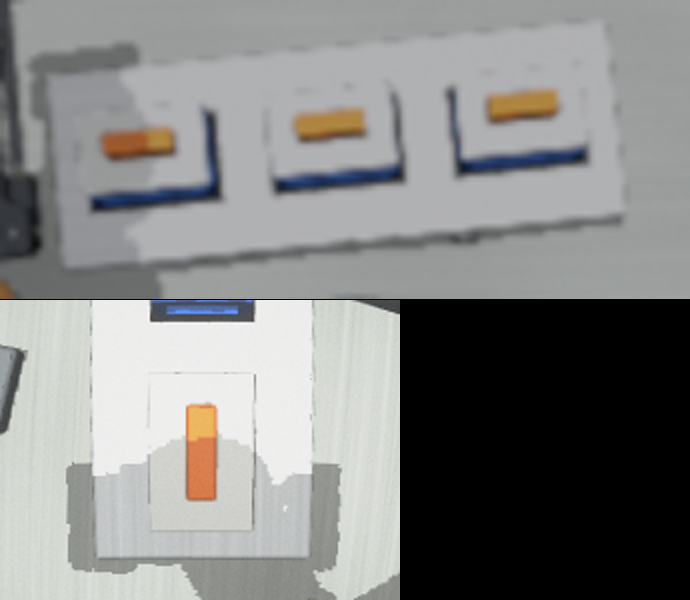

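```bash
python3 -c "
from h import *
plan(544,-5,230,-85.8,2)
t=cap('top')
for x,y in ((620,143),(628.5,23.5),(637,-96)): rect(near(t,'top',orange(t),.139,(x,y),45));rack(t,'top',(x-5,y),.105)
"
```

```text
t 57.2 p [614.3 217.8 256.5] a -85.87 tilt [-0.06 -0.04] F [-0.3  0.4  0.4] w 86.9 gf 0.0 J6 -30
call 108.6 43.1 13.2 az -0.001
call 108.5 43.2 13.2 az -0.001
rect c 618.9 143.7 size 42.5 12.9 a -85.8 n 70
rect c 598.8 128.3 size 89.7 39.1 a -55.8 n 100
rect c 627.0 24.3 size 37.9 13.3 a -85.2 n 67
rect c 598.6 21.4 size 76.3 8.5 a -86.3 n 75
rect c 635.5 -94.1 size 41.0 13.4 a -83.4 n 71
rect c 612.5 -86.8 size 87.5 34.8 a -111.5 n 82
```

Call:
{"op": "servo_tool", "data": {"commands": [[[1, 108.5, 43, 13, 0, 0, 0], [1, 108.5, 43, 13, 0, 0, 0], [1, 108.5, 43, 13, 0, 0, 0], [1, 108.5, 43, 13, 0, 0, 0], [1, 108.5, 43, 13, 0, 0, 0]]]}}

```text
time_s: 57.75
tcp_pos: [0.5799, 0.1073, 0.2446]
ee_rot: [[0.072, -0.997, 0.001], [-0.997, -0.072, 0.001], [-0.0, -0.001, -1.0]]
wrist_force: [-0.2, 0.5, -0.3]
gripper_width: 0.632
gripper_force: 0.0
```

Call:
{"op": "servo_tool", "data": {"commands": [[[1, 108.5, 43, 13, 0, 0, 0], [1, 108.5, 43, 13, 0, 0, 0], [1, 108.5, 43, 13, 0, 0, 0], [1, 108.5, 43, 13, 0, 0, 0], [1, 108.5, 43, 13, 0, 0, 0]]]}}

```text
time_s: 58.25
tcp_pos: [0.5455, -0.0033, 0.2315]
ee_rot: [[0.073, -0.997, 0.001], [-0.997, -0.073, 0.0], [-0.0, -0.001, -1.0]]
wrist_force: [-0.0, 0.0, -0.4]
gripper_width: 0.173
gripper_force: 0.0
```

Call:
{"op": "servo_tool", "data": {"commands": [[[1, 0, 0, 10, 0, 0, 0], [1, 0, 0, 40, 0, 0, 0], [1, 0, 0, 60, 0, 0, 0], [1, 0, 0, 60, 0, 0, 0], [1, 0, 0, 60, 0, 0, 0]]]}}

```text
time_s: 58.75
tcp_pos: [0.545, -0.0033, 0.171]
ee_rot: [[0.075, -0.997, -0.0], [-0.997, -0.075, -0.001], [0.001, 0.0, -1.0]]
wrist_force: [-0.1, -1.0, 0.1]
gripper_width: 0.009
gripper_force: 0.0
```

```bash
python3 -c "
from h import *
to(544,-5,100,-85.8)
"
```

```text
t 58.75 p [545.   -3.3 171. ] a -85.72 tilt [-0.02 -0.04] F [-0.1 -1.   0.1] w 0.8 gf 0.0 J6 -12
go [ 1.5  1.1 71. ] az 0.001 world [ -1.   -1.7 -71. ]
```

Call:
{"op": "servo_tool", "data": {"commands": [[[1, 1.5, 0, 20, 0, 0, 0], [1, 1.5, 0, 45, 0, 0, 0], [1, 1.5, 0, 65, 0, 0, 0], [1, 1.5, 0, 71, 0, 0, 0], [1, 1.5, 0, 71, 0, 0, 0]]]}}

```text
time_s: 59.25
tcp_pos: [0.545, -0.0053, 0.1005]
ee_rot: [[0.074, -0.997, 0.0], [-0.997, -0.074, -0.0], [0.0, -0.0, -1.0]]
wrist_force: [-0.3, -0.3, 0.3]
gripper_width: 0.008
gripper_force: 0.0
```

Call:
{"op": "servo_tool", "data": {"commands": [[[1, -2, 10, 0, 0, 0, 0], [1, -4, 22, 0, 0, 0, 0], [1, -6, 34, 0, 0, 0, 0], [1, -8, 46, 0, 0, 0, 0], [1, -10, 57, 0, 0, 0, 0]]]}}

```text
time_s: 59.75
tcp_pos: [0.485, 0.0002, 0.1005]
ee_rot: [[0.073, -0.997, -0.001], [-0.997, -0.073, 0.0], [-0.0, 0.001, -1.0]]
wrist_force: [0.1, 0.7, -0.4]
gripper_width: 0.005
gripper_force: 0.0
```

Call:
{"op": "servo_tool", "data": {"commands": [[[1, -1, 6, 0, 0, 0, 0], [1, -2, 10, 0, 0, 0, 0], [1, -2, 10, 0, 0, 0, 0], [1, -2, 10, 0, 0, 0, 0], [1, -2, 10, 0, 0, 0, 0]]]}}

```text
time_s: 60.25
tcp_pos: [0.4771, 0.0014, 0.1]
ee_rot: [[0.073, -0.997, -0.0], [-0.997, -0.073, -0.0], [0.0, 0.0, -1.0]]
wrist_force: [0.4, 0.2, -0.7]
gripper_width: 0.007
gripper_force: 0.0
```

Call:
{"op": "servo_tool", "data": {"commands": [[[1, 2, -25, -5, 0, 0, 0], [1, 4, -45, -40, 0, 0, 0], [1, 4, -45, -80, 0, 0, 0], [1, 4, -45, -120, 0, 0, 0], [1, 4, -45, -140, 0, 0, 0]]]}}

```text
time_s: 60.75
tcp_pos: [0.5238, 0.0007, 0.2438]
ee_rot: [[0.073, -0.997, 0.006], [-0.997, -0.073, 0.001], [-0.0, -0.006, -1.0]]
wrist_force: [-0.1, -0.1, -0.3]
gripper_width: 0.005
gripper_force: 0.0
```

Call:
{"op": "servo_tool", "data": {"commands": [[[1, -200, 40, -30, 0, 0, 0], [1, -200, 40, -30, 0, 0, 0], [1, -200, 40, -30, 0, 0, 0], [1, -200, 40, -30, 0, 0, 0], [1, -200, 40, -30, 0, 0, 0]]]}}

```text
time_s: 61.25
tcp_pos: [0.4671, 0.2015, 0.271]
ee_rot: [[0.078, -0.997, 0.002], [-0.997, -0.078, 0.002], [-0.002, -0.002, -1.0]]
wrist_force: [0.4, 1.0, -0.1]
gripper_width: 0.004
gripper_force: 0.0
```

```bash
python3 -c "
from h import *
st()
t=cap('top')
for x,y in ((620,143),(628.5,23.5),(637,-96)): rect(near(t,'top',orange(t),.139,(x,y),45))
H,S,V=hsv(t)
for b in blobs(t,'top',((H<5)|(H>174))&(S>150)&(V>90),.1,3,(235,180,280,228)): print('red',*b)
s=cap('side');H,S,V=hsv(s)
for b in blobs(s,'side',((H<5)|(H>174))&(S>150)&(V>90),.1,3,(250,180,310,235)): print('side red',*b)
for n,u,z in (('beaker',(366,258),.085),('vial',(173,185),.055)): pass
"
```

```text
t 61.25 p [467.1 201.5 271. ] a -85.51 tilt [0.1 0.1] F [ 0.4  1.  -0.1] w 0.3 gf 0.0 J6 -37
rect c 618.5 142.6 size 40.5 13.7 a -85.2 n 69
rect c 627.0 24.3 size 37.9 13.3 a -85.2 n 67
rect c 635.5 -94.1 size 41.0 13.4 a -83.4 n 71
red [443.8   5.2] [17.3 14.5] 88.5 [255.2 211.2]
red [507.4  -5.2] [11.6  8.7] 88.5 [257.8 189.4]
side red [443.6   2.2] [16.6 14.4] 82.1 [287.9 198.1]
```

Toggle is back on (the ball is at (443.8, 5.2), as at the start), and all three covers are in place. I'm handing in.

```bash
python3 -c "
from h import *
print(r.finish_job())
"
```

```text
the job is handed in; nothing more can be done
None
```

The job is done and handed in at about 61 s: toggle flipped off, all three racks set on their own pads and covered, and toggle flipped back on. The pink rack was knocked about 13 mm off its pad during the run with its cover on; I moved the two back together and checked the cover, not the rack itself, as back in its earlier place.

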